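# Change the columns in the cradle

## Robot

A 7-joint arm with a two-finger parallel gripper is mounted at the origin on the work surface. World frame = base frame: x ahead of the robot, y to its left, z up, the work surface at z = 0. Lengths are in m, angles in rad, forces in N, time in s.
With the tool pointing down it reaches from about 0.425 to 0.95 m from the base axis. Payload 16.7 kg.
Tool frame: the origin (TCP) lies at the centre of the arm's flange, where the gripper is bolted on; the fingertips stand 199 mm ahead of it and the grasp point (between the pads) lies 180 mm ahead of it; x points along the fingers, y is the direction in which the jaws open and shut, and the axes are right-handed (so a half turn about x gives the same grasp; the last joint's range is limited). The gripper opens to 94 mm and grips with 3 to 60 N. Pads are 16 mm wide; open, the fingers measure 119 mm over their backs; the gripper's body (75 mm by 177 mm) begins 78 mm behind the grasp point.
Start: joints at [0.986, 0.426, 0.074, 1.606, -0.034, 1.111, -0.067], TCP at [0.285, -0.612, 0.405] pointing down, gripper open.
Joint ranges: [-2.85, 2.85], [-0.5, 2.14], [-1.23, 1.37], [0.21, 2.46], [-1.02, 4.16], [0.16, 2.05], [-2.73, 2.73]. Speed limits (rad/s): [1.89, 1.89, 2.39, 2.39, 3.01, 3.01, 3.01].

## Interface

Orientations are given as a unit quaternion [w, x, y, z].
In Python, from station import telemetry, optics, job_done gives the robot as it stands.
- The arm moves only by the shell command python3 -m pendant 'ROWS' [FORCE]. ROWS is JSON, a list of rows, each a list of 3 entries, a list of its own where there are three numbers: the shift along the tool's x, y, z in m, then the turn, a rotation vector about the tool's x, y, z in rad, then the gripper command: -1 is shut, 1 is fully open, values between are in proportion. A call has 1 to 10 rows; each row is the pose to reach, as a shift and turn from the pose measured when the call began, along the tool's axes at that moment; what a row does not reach only later rows make up. A row lasts 1/8 s, in which the tool goes at most 62.5 mm and 10.7 degrees, less where a joint would pass 70% of its speed; a pose out of reach is approached as far as the arm can. A call with a gripper value outside its range is refused whole. The fingers move at their own pace and stop on an object; FORCE is the grip in N (left out, the last holds). Time passes only in rows, so rows that repeat a pose let the fingers close. It gives the time, the measured TCP pose, the force and the opening at its end, in the units of the state.
- telemetry.sense(): the state, without advancing time (a new reading comes with each control period).
- optics.capture(name): name is "scene" or "top" or "wrist"; returns a dict with "frame" (480x640x3 uint8, red, green, blue), "z_map" (480x640 float32, m along the optical axis (not along the pixel's ray), 0 where there is no reading), "K" (3x3 intrinsics, pixels), "pose" (4x4, takes a point from camera to world coordinates); the wrist camera has in their place "T_tool_cam" (4x4, takes a point from camera to tool coordinates, whose origin is the TCP and whose axes are the tool frame's). Camera axes: x right, y down, z forward; pixel columns grow to the right and rows downward; lengths in m; the calibration is good to about 2 mm. A picture is of the moment at which its call begins: read the wrist's pose just before it.
- job_done(): hands the job in, once; it reports no verdict.
The state is a dict: "time": time; "joint_pos": joint angles; "qd": joint speeds; "joint_efforts": joint torques, N m; "position": TCP position; "tcp_rot": TCP orientation; "ft_force": force on the tool from outside, world axes, zero at the start; "moment": the same for the moment, N m; "opening": finger opening in m.
Only numpy, scipy, OpenCV 4.12 (cv2) and the standard library are available. Lean on these libraries where they do the work, as an engineer would, in place of code of your own. Each camera call takes 0.05 s, during which the arm holds its last target.

## Task

First take every used column out of the grooved cradle and lay it flat inside the grey returns tray; then lay each fresh column from the bench into a groove of its own, letting it settle fully into the groove, its barrel on both V-plates, before you let go. When all the fresh columns are in, press the long black bar switch fully down near its middle so that both ends go down evenly, hold it down for a second, and let it come up again. Leave the bottle, beaker and jar where they stand.

Things in the scene. Friction and masses are not known exactly. Their poses are not given: they have to be found in the camera images.
- cradle: Cradle fixed to the bench, left or right of the middle, turned up to 13 degrees: white base plate 200 x 260 mm, 8 mm thick, two upright grey V-plates (tops 48 mm up) with four V-grooves 60 mm apart; a black bar switch along one long side, at x = -102 mm. Origin: on the bench, under the middle of the grooves; x along the grooves, away from the bar; y across them; z up.
- groove0 (a point): Groove 0, at y = -90 mm in the cradle's frame: where the centre of a column settled in it lies, 45 mm above the bench; axes as the cradle's. A 90-degree V, 37 mm wide at the top, cut in both V-plates; these are 12 mm thick and centred 30 mm either side of here along x, with 48 mm of open space between them for fingers.
- groove1 (a point): Groove 1, at y = -30 mm in the cradle's frame: where the centre of a column settled in it lies, 45 mm above the bench; axes as the cradle's. A 90-degree V, 37 mm wide at the top, cut in both V-plates; these are 12 mm thick and centred 30 mm either side of here along x, with 48 mm of open space between them for fingers.
- groove2 (a point): Groove 2, at y = 30 mm in the cradle's frame: where the centre of a column settled in it lies, 45 mm above the bench; axes as the cradle's. A 90-degree V, 37 mm wide at the top, cut in both V-plates; these are 12 mm thick and centred 30 mm either side of here along x, with 48 mm of open space between them for fingers.
- groove3 (a point): Groove 3, at y = 90 mm in the cradle's frame: where the centre of a column settled in it lies, 45 mm above the bench; axes as the cradle's. A 90-degree V, 37 mm wide at the top, cut in both V-plates; these are 12 mm thick and centred 30 mm either side of here along x, with 48 mm of open space between them for fingers.
- bar_press (a joint): Travel of the black bar switch, m: 0 up, 0.008 fully down (hard stop). Springs push it back up; about 2 N starts it and 6 N holds it fully down.
- bar_tilt (a joint): Rocking of the bar switch about its middle, rad: 0 level; its springs give about 5 N m/rad, so a push off-centre cocks it (limits -0.12 and 0.12).
- bar_mid (a point): Middle of the top face of the bar switch (bar 200 mm long along the cradle's y, 28 mm wide), 48 mm above the bench when up; axes as the cradle's when level.
- bar_left (a point): Top face of the bar switch 95 mm from its middle, towards the cradle's +y.
- bar_right (a point): Top face of the bar switch 95 mm from its middle, towards the cradle's -y.
- tray: Returns tray fixed to the bench: shallow square grey tray, 190 x 190 mm outside, 22 mm high, walls and floor 5 mm thick, inside 180 x 180 mm. Origin: on the bench under its middle. It stands on the other side from the cradle, turned by up to 13 degrees.
- used0: Used column: lies in groove 0 of the cradle at the start (one or two of the four exist). Steel barrel 22 mm thick, 90 mm long between black hexagonal ends (28 mm across flats, 20 mm long); 130 mm over all plus a 4 mm stub at each end; 160-280 g. Origin: its centre, on the axis; x along the axis. On a flat surface it does not roll and its centre is 14 mm up.
- used1: Used column: lies in groove 1 of the cradle at the start (one or two of the four exist). Steel barrel 22 mm thick, 90 mm long between black hexagonal ends (28 mm across flats, 20 mm long); 130 mm over all plus a 4 mm stub at each end; 160-280 g. Origin: its centre, on the axis; x along the axis. On a flat surface it does not roll and its centre is 14 mm up.
- used2: Used column: lies in groove 2 of the cradle at the start (one or two of the four exist). Steel barrel 22 mm thick, 90 mm long between black hexagonal ends (28 mm across flats, 20 mm long); 130 mm over all plus a 4 mm stub at each end; 160-280 g. Origin: its centre, on the axis; x along the axis. On a flat surface it does not roll and its centre is 14 mm up.
- used3: Used column: lies in groove 3 of the cradle at the start (one or two of the four exist). Steel barrel 22 mm thick, 90 mm long between black hexagonal ends (28 mm across flats, 20 mm long); 130 mm over all plus a 4 mm stub at each end; 160-280 g. Origin: its centre, on the axis; x along the axis. On a flat surface it does not roll and its centre is 14 mm up.
- new0: Fresh column: at the start on the bench between cradle and tray (three or four exist). Steel barrel 22 mm thick, 90 mm long between black hexagonal ends (28 mm across flats, 20 mm long); 130 mm over all plus a 4 mm stub at each end; 160-280 g. Origin: its centre, on the axis; x along the axis. On a flat surface it does not roll and its centre is 14 mm up.
- new1: Fresh column: at the start on the bench between cradle and tray (three or four exist). Steel barrel 22 mm thick, 90 mm long between black hexagonal ends (28 mm across flats, 20 mm long); 130 mm over all plus a 4 mm stub at each end; 160-280 g. Origin: its centre, on the axis; x along the axis. On a flat surface it does not roll and its centre is 14 mm up.
- new2: Fresh column: at the start on the bench between cradle and tray (three or four exist). Steel barrel 22 mm thick, 90 mm long between black hexagonal ends (28 mm across flats, 20 mm long); 130 mm over all plus a 4 mm stub at each end; 160-280 g. Origin: its centre, on the axis; x along the axis. On a flat surface it does not roll and its centre is 14 mm up.
- new3: Fresh column: at the start on the bench between cradle and tray (three or four exist). Steel barrel 22 mm thick, 90 mm long between black hexagonal ends (28 mm across flats, 20 mm long); 130 mm over all plus a 4 mm stub at each end; 160-280 g. Origin: its centre, on the axis; x along the axis. On a flat surface it does not roll and its centre is 14 mm up.
- bottle: Bystander: capped amber bottle, 72 mm in diameter, 150 mm high. Origin: centre of its underside.
- beaker: Bystander: glass beaker, 68 mm in diameter, 80 mm high. Origin: centre of its underside.
- jar: Bystander: white jar with a black lid, 56 mm in diameter, 60 mm high. Origin: centre of its underside.
Not all that is in view belongs to the job. What is shaped like the new3 but blue is not meant.

How it is judged:
On the way, in this order (a step that is already met when the one before it is completed fails the run):
1. every used column lies flat in the returns tray, released (x of used0 in the frame of tray between -0.085 and 0.085 m and y of used0 in the frame of tray between -0.085 and 0.085 m and z of used0 in the frame of tray between 0.012 and 0.026 m and linear speed of each of used0, used1, used2, used3 below 0.02 m/s and contact force between the fingers and used0 below 0.1 N and x of used1 in the frame of tray between -0.085 and 0.085 m and y of used1 in the frame of tray between -0.085 and 0.085 m and z of used1 in the frame of tray between 0.012 and 0.026 m and contact force between the fingers and used1 below 0.1 N and x of used2 in the frame of tray between -0.085 and 0.085 m and y of used2 in the frame of tray between -0.085 and 0.085 m and z of used2 in the frame of tray between 0.012 and 0.026 m and contact force between the fingers and used2 below 0.1 N and x of used3 in the frame of tray between -0.085 and 0.085 m and y of used3 in the frame of tray between -0.085 and 0.085 m and z of used3 in the frame of tray between 0.012 and 0.026 m and contact force between the fingers and used3 below 0.1 N), for 0.2 s.
2. a fresh column rests settled in a groove while the fingers still hold it (((x of new0 in the frame of cradle between -0.0105 and 0.0105 m and y of new0 in the frame of cradle between -0.11 and 0.11 m and z of new0 in the frame of cradle between 0.0415 and 0.048 m and angle between the x axis of new0 and the x axis of cradle, either way round below 0.06 rad and contact force between the fingers and new0 above 0.5 N) or (x of new1 in the frame of cradle between -0.0105 and 0.0105 m and y of new1 in the frame of cradle between -0.11 and 0.11 m and z of new1 in the frame of cradle between 0.0415 and 0.048 m and angle between the x axis of new1 and the x axis of cradle, either way round below 0.06 rad and contact force between the fingers and new1 above 0.5 N) or (x of new2 in the frame of cradle between -0.0105 and 0.0105 m and y of new2 in the frame of cradle between -0.11 and 0.11 m and z of new2 in the frame of cradle between 0.0415 and 0.048 m and angle between the x axis of new2 and the x axis of cradle, either way round below 0.06 rad and contact force between the fingers and new2 above 0.5 N) or (x of new3 in the frame of cradle between -0.0105 and 0.0105 m and y of new3 in the frame of cradle between -0.11 and 0.11 m and z of new3 in the frame of cradle between 0.0415 and 0.048 m and angle between the x axis of new3 and the x axis of cradle, either way round below 0.06 rad and contact force between the fingers and new3 above 0.5 N))), for 0.15 s.
3. every fresh column lies settled in a groove, released (x of new0 in the frame of cradle between -0.0105 and 0.0105 m and y of new0 in the frame of cradle between -0.11 and 0.11 m and z of new0 in the frame of cradle between 0.0415 and 0.048 m and angle between the x axis of each of new0, new1, new2, new3 and the x axis of cradle, either way round below 0.06 rad and linear speed of each of new0, new1, new2, new3 below 0.02 m/s and contact force between the fingers and new0 below 0.1 N and x of new1 in the frame of cradle between -0.0105 and 0.0105 m and y of new1 in the frame of cradle between -0.11 and 0.11 m and z of new1 in the frame of cradle between 0.0415 and 0.048 m and contact force between the fingers and new1 below 0.1 N and x of new2 in the frame of cradle between -0.0105 and 0.0105 m and y of new2 in the frame of cradle between -0.11 and 0.11 m and z of new2 in the frame of cradle between 0.0415 and 0.048 m and contact force between the fingers and new2 below 0.1 N and x of new3 in the frame of cradle between -0.0105 and 0.0105 m and y of new3 in the frame of cradle between -0.11 and 0.11 m and z of new3 in the frame of cradle between 0.0415 and 0.048 m and contact force between the fingers and new3 below 0.1 N), for 0.2 s.
4. the bar switch is held fully down (over 6 mm) and level (within 0.04 rad) (value of joint bar_press above 0.006 m and value of joint bar_tilt between -0.04 and 0.04 rad), for 0.4 s.
At the end, for the whole second after the job is handed in: Used columns lie flat in the tray (centre 12-26 mm up, inside the walls); fresh columns settled in grooves (centre within 10.5 mm of mid-groove lengthwise, 41.5-48 mm up, axis within 0.06 rad); all released and at rest; bar switch up (all of step 1 and all of step 3 and value of joint bar_press below 0.0015 m); the robot touches nothing.
It fails at once if the bottle, beaker or jar is moved by more than 30 mm (distance of any of bottle, beaker, jar from where it was at the start of the episode above 0.03 m).
Of used0, used1, used2, used3 only 1 to 2 are there at a start; the rules pass over those that are not, and their reading is None.
Of new0, new1, new2, new3 only 3 to 4 are there at a start; the rules pass over those that are not, and their reading is None.
At some moment in a run one of new0, new1, new2, new3 may be knocked a few centimetres aside while the robot is not near it.
Once in a run the grip may slacken for a moment while it holds something.
It also fails if it takes over 210 s, if anything falls off the work surface, if the arm or the gripper's body presses on something with over 40 N, if the wrist force passes 120 N, or if a joint passes its speed limit or range.

## Working session

There is one attempt and no reset: what is moved stays moved. The work goes in short steps, Python scripts to look and compute and a shell command to move; the robot and the scene stay as the last step left them, time stands still between calls to the robot, and variables do not carry over. Pictures are saved under pics/ and viewed, and the job is handed in when it is done.

```bash
ls; mkdir -p pics; python3 - <<'E'
from station import telemetry, optics
import cv2, numpy as np
s=telemetry.sense(); print(s)
for n in ["scene","top","wrist"]:
    c=optics.capture(n); cv2.imwrite(f"pics/{n}0.png",c["frame"][:,:,::-1]); np.savez(f"/tmp/{n}0.npz",**c)
    print(n,c["K"].tolist(),c.get("pose",c.get("T_tool_cam")).round(3).tolist())
E
```

```text
pics
{'time': 0.0, 'joint_pos': array([ 0.98547614,  0.4267181 ,  0.07386955,  1.60661638, -0.03409495,
        1.11075836, -0.06711947]), 'qd': array([ 0.00152719, -0.00049396,  0.00050409,  0.00062306,  0.00227419,
        0.00078512,  0.00039786]), 'joint_efforts': array([ 1.20827764e-03, -9.35830164e+01,  3.66798073e+00, -4.54187930e+01,
       -4.85575385e-02,  2.03712273e-02,  1.03610193e-04]), 'position': array([ 0.28485481, -0.61174769,  0.40398115]), 'tcp_rot': array([-0.1524275 , -0.6902595 , -0.15326504,  0.69051974]), 'ft_force': array([ 0.64499735, -0.10517202, -0.02213491]), 'moment': array([-0.02279968, -0.07866983,  0.00255119]), 'opening': 0.0938479000114688}
scene [[621.3021588811854, 0.0, 315.4841605048989], [0.0, 621.3021588811854, 237.4625606406839], [0.0, 0.0, 1.0]] [[0.225, 0.665, -0.712, 1.648], [0.974, -0.143, 0.173, -0.283], [0.013, -0.733, -0.68, 1.15], [0.0, 0.0, 0.0, 1.0]]
top [[465.57207190367814, 0.0, 319.3355715891179], [0.0, 465.57207190367814, 245.61016280605656], [0.0, 0.0, 1.0]] [[0.029, -0.992, 0.125, 0.385], [-1.0, -0.028, 0.007, 0.0], [-0.004, -0.125, -0.992, 1.138], [0.0, 0.0, 0.0, 1.0]]
wrist [[395.6415166899903, 0.0, 319.1859683510376], [0.0, 395.6415166899903, 236.04119546209654], [0.0, 0.0, 1.0]] [[-0.0, -0.26, 0.966, 0.02], [1.0, -0.001, 0.0, -0.0], [0.001, 0.966, 0.26, -0.074], [0.0, 0.0, 0.0, 1.0]]
```

View pics/scene0.png

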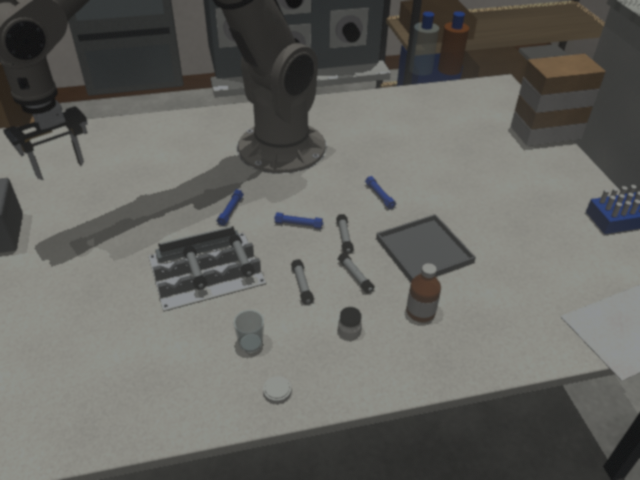

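View pics/top0.png

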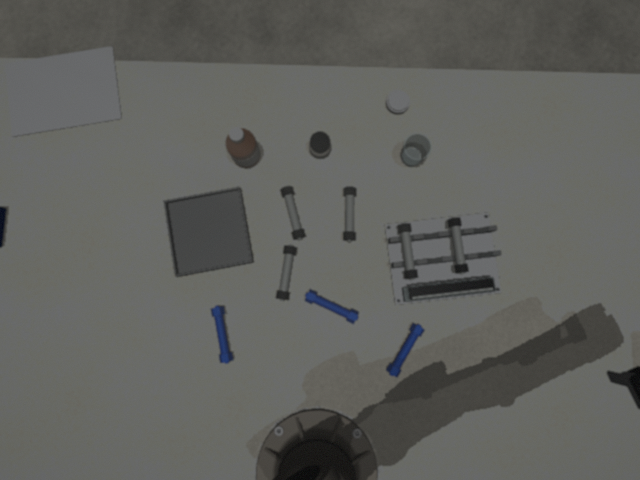

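View pics/wrist0.png

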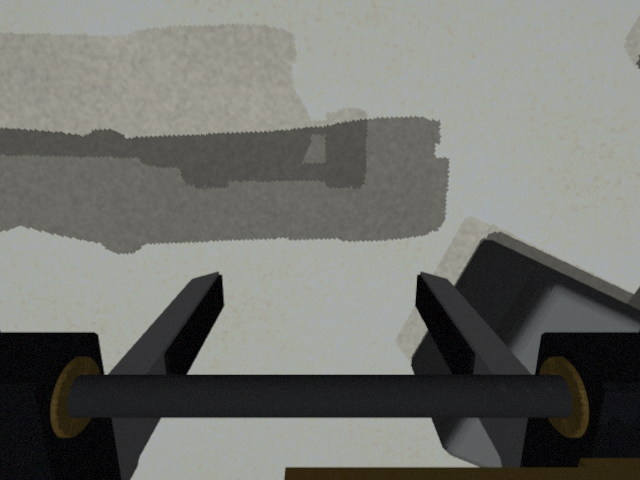

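Top view: the cradle is at (443,258), with its bar on the lower side at (450,288). Used columns are at (407,250) and (458,245), and the tray is at (209,231). Steel columns, so fresh ones, are at (292,212), (350,213) and (287,272). The look-alikes to reject are the blue ones at (222,334), (332,307) and (406,349). The bottle is at (241,143), the jar at (320,144) and the beaker at (413,153).

```bash
cat > h.py <<'E'
from station import telemetry, optics
import cv2, numpy as np
from scipy.spatial.transform import Rotation as R
def quat(q): return R.from_quat([q[1],q[2],q[3],q[0]])
def cloud(c,T):
    z=c["z_map"]; v,u=np.mgrid[0:480,0:640]; K=c["K"]
    P=np.stack([(u-K[0,2])*z/K[0,0],(v-K[1,2])*z/K[1,1],z],-1)
    W=P@T[:3,:3].T+T[:3,3]; W[z<=0]=np.nan; return W
def toolT():
    s=telemetry.sense(); T=np.eye(4); T[:3,:3]=quat(s["tcp_rot"]).as_matrix(); T[:3,3]=s["position"]; return T
def grab(n):
    T=toolT(); c=optics.capture(n)
    T=c["pose"] if n!="wrist" else T@c["T_tool_cam"]
    return c["frame"],cloud(c,T)
def save(n,f,crop=None,s=1):
    if crop: f=f[crop[1]:crop[3],crop[0]:crop[2]]
    cv2.imwrite(f"pics/{n}.png",cv2.resize(f,None,fx=s,fy=s,interpolation=cv2.INTER_CUBIC)[:,:,::-1])
E
python3 - <<'E'
from h import *
f,W=grab("top")
np.save("/tmp/W.npy",W);np.save("/tmp/f.npy",f)
save("crop1",f,(150,100,520,390),2)
for n,b in dict(a=(270,180,310,242),b=(335,180,365,245),c=(270,240,303,302),bottle=(220,120,265,170),jar=(305,125,335,160),beaker=(395,130,435,170),u3=(395,218,420,280),u1=(445,213,472,275),tray=(155,180,260,280)).items():
    w=W[b[1]:b[3],b[0]:b[2]].reshape(-1,3); w=w[np.isfinite(w).all(1)]
    lo=0.006 if n not in("u3","u1") else .05
    w=w[w[:,2]>lo]; m=(w[:,:2].max(0)+w[:,:2].min(0))/2
    rc=cv2.minAreaRect((w[:,:2]*1000).astype(np.float32))
    print(n,len(w),m.round(4),"z",np.percentile(w[:,2],[5,50,98]).round(4),[np.round(x,1) for x in rc])
v=W[380:400,100:200,2]; print("bench z",np.nanmean(v),np.nanstd(v), np.nanmean(W[110:125,260:300,2]))
E
```

```text
a 568 [0.6083 0.086 ] z [0.0151 0.0234 0.0301] [array([602.8,  90.7]), array([149.5,  62.1]), np.float64(16.4)]
b 562 [ 0.6155 -0.0731] z [0.0148 0.0234 0.0305] [array([615.4, -73.4]), array([152.6,  52.5]), np.float64(1.3)]
c 577 [0.46   0.0891] z [0.0151 0.0231 0.0302] [array([460.7,  94.8]), array([ 48.4, 137.2]), np.float64(83.1)]
bottle 1071 [0.7791 0.2128] z [0.022  0.1018 0.1521] [array([770.2, 187.6]), array([ 87.9, 123. ]), np.float64(35.3)]
jar 502 [0.7892 0.0102] z [0.0153 0.0584 0.0638] [array([782.6,   9.4]), array([53.6, 84.6]), np.float64(64.4)]
beaker 708 [ 0.7598 -0.212 ] z [0.0077 0.0525 0.0822] [array([ 760.4, -215.7]), array([65.7, 66.6]), np.float64(30.2)]
u3 501 [ 0.517  -0.1959] z [0.0506 0.0548 0.0612] [array([ 517. , -195.9]), array([132.7,  51.8]), np.float64(0.5)]
u1 496 [ 0.5326 -0.3182] z [0.0506 0.055  0.0619] [array([ 532.6, -317.7]), array([ 60.8, 132.1]), np.float64(88.8)]
tray 2647 [0.5631 0.2914] z [0.0062 0.0081 0.0246] [array([558.2, 289.6]), array([202.8, 240. ]), np.float64(13.1)]
bench z -0.00048750186888292654 0.0021317039044276968 0.0002340842892578424
```

View pics/crop1.png

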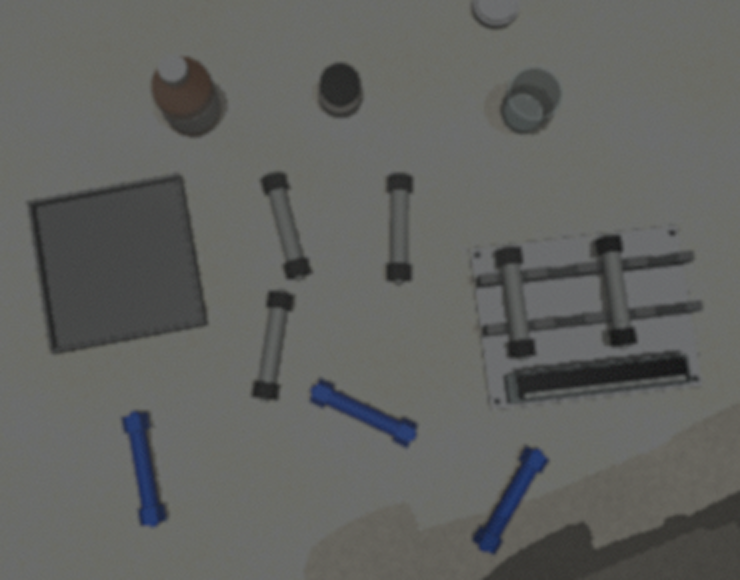

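The crop confirms three steel and black fresh columns, and two used ones in grooves 3 and 1 (left side is +y). The blue ones are rejected. Next I'll turn hand-picked pixels into positions at their known heights.

```bash
cat >> h.py <<'E'
def ray(K,T,uv,z):
    d=T[:3,:3]@np.array([(uv[0]-K[0,2])/K[0,0],(uv[1]-K[1,2])/K[1,1],1]); o=T[:3,3]
    return o+d*(z-o[2])/d[2]
E
python3 - <<'E'
from h import *
c=np.load("/tmp/top0.npz"); K,T=c["K"],c["pose"]
p=lambda x,y,z: ray(K,T,(x/2+150-.25,y/2+100-.25),z)[:2]
def col(n,a,b,z):
    A,B=p(*a,z),p(*b,z); d=A-B; print(n,((A+B)/2).round(4),"L",np.linalg.norm(d).round(3),"ang",np.degrees(np.arctan2(d[1],d[0])).round(1))
col("a",(275,183),(297,268),.02)
col("b",(400,183),(399,272),.02)
col("c",(281,300),(266,390),.02)
col("u3",(508,257),(522,347),.05)
col("u1",(609,245),(622,336),.05)
cr=[p(*q,.008) for q in [(478,255),(672,233),(691,379),(497,401)]]
print("holes",np.round(cr,4).tolist(),np.mean(cr,0).round(4))
print("bar",[p(*q,.048).round(4).tolist() for q in [(518,384),(688,367)]])
cr=[p(*q,.022) for q in [(30,203),(180,177),(206,324),(53,352)]]
print("tray",np.round(cr,4).tolist(),np.mean(cr,0).round(4))
E
```

```text
a [0.6054 0.0755] L 0.109 ang 16.3
b [ 0.6068 -0.0632] L 0.11 ang 0.5
c [0.459  0.0852] L 0.11 ang -7.3
u3 [ 0.5156 -0.199 ] L 0.107 ang 9.1
u1 [ 0.5326 -0.3171] L 0.109 ang 7.6
holes [[0.5772, -0.161], [0.6113, -0.3995], [0.4327, -0.4195], [0.3996, -0.1857]] [ 0.5052 -0.2914]
bar [[0.4194, -0.2034], [0.4448, -0.4014]]
tray [[0.624, 0.3897], [0.6616, 0.2076], [0.4815, 0.1672], [0.4427, 0.3493]] [0.5524 0.2784]
```

```bash
cat >> h.py <<'E'
def rotdown(axdeg):   # tool x down, tool y at axdeg+90 (jaws across column axis at axdeg)
    y=np.array([-np.sin(np.radians(axdeg)),np.cos(np.radians(axdeg)),0]); x=np.array([0,0,-1.]); return R.from_matrix(np.stack([x,y,np.cross(x,y)],1))
def plan(x,y,z,ax):
    s=telemetry.sense(); Rc=quat(s["tcp_rot"]); M=Rc.as_matrix()
    print("pos",s["position"].round(4),"toolY",M[:,1].round(3),"toolX",M[:,0].round(3),"q7 %.2f"%s["joint_pos"][6],"open %.4f"%s["opening"],"F",s["ft_force"].round(1),"t %.2f"%s["time"])
    sh=Rc.inv().apply(np.array([x,y,z])-s["position"])
    for k in (0,180):
        rv=(Rc.inv()*rotdown(ax+k)).as_rotvec()
        print("shift",sh.round(4).tolist(),"turn",rv.round(4).tolist(),"rows %.1f lin %.1f turn"%(np.linalg.norm(sh)/.0625,np.degrees(np.linalg.norm(rv))/10.7))
E
python3 -c "
from h import *
plan(.56,-.29,.45,7.8)"
```

```text
pos [ 0.2849 -0.6118  0.4042] toolY [ 0.422 -0.907 -0.001] toolX [-0.     0.001 -1.   ] q7 -0.07 open 0.0939 F [ 0.4 -0.  -0.3] t 0.20
shift [-0.0457, -0.1756, -0.3853] turn [-2.8419, -0.0012, 0.0003] rows 6.8 lin 15.2 turn
shift [-0.0457, -0.1756, -0.3853] turn [0.2997, 0.0002, 0.0008] rows 6.8 lin 1.6 turn
```

```bash
python3 -m pendant '[[[-0.0457,-0.1756,-0.3853],[0.3,0,0],0.1],[[-0.0457,-0.1756,-0.3853],[0.3,0,0],0.1],[[-0.0457,-0.1756,-0.3853],[0.3,0,0],0.1],[[-0.0457,-0.1756,-0.3853],[0.3,0,0],0.1],[[-0.0457,-0.1756,-0.3853],[0.3,0,0],0.1],[[-0.0457,-0.1756,-0.3853],[0.3,0,0],0.1],[[-0.0457,-0.1756,-0.3853],[0.3,0,0],0.1],[[-0.0457,-0.1756,-0.3853],[0.3,0,0],0.1],[[-0.0457,-0.1756,-0.3853],[0.3,0,0],0.1],[[-0.0457,-0.1756,-0.3853],[0.3,0,0],0.1]]' 30
python3 - <<'E'
from h import *
plan(.56,-.29,.45,7.8)
T=toolT(); c=optics.capture("wrist"); save("w1",c["frame"]); np.savez("/tmp/w1.npz",K=c["K"],T=T@c["T_tool_cam"],z=c["z_map"])
E
```

```text
time: 1.45
position: [0.5592, -0.2914, 0.4499]
tcp_rot: [-0.047, -0.705, -0.047, 0.706]
ft_force: [-0.9, -1.1, -0.0]
opening: 0.0515
pos [ 0.5592 -0.2914  0.4499] toolY [ 0.133 -0.991 -0.001] toolX [-0.001  0.    -1.   ] q7 -1.07 open 0.0515 F [-0.9 -1.1 -0. ] t 1.45
shift [-0.0001, -0.0012, -0.001] turn [3.1391, 0.0008, -0.0013] rows 0.0 lin 16.8 turn
shift [-0.0001, -0.0012, -0.001] turn [-0.0025, 0.0008, 0.0005] rows 0.0 lin 0.0 turn
```

View pics/w1.png

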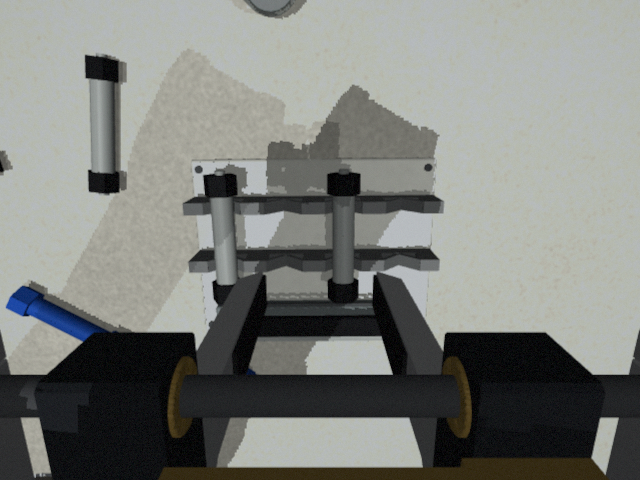

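```bash
python3 - <<'E'
import cv2
f=cv2.imread("pics/w1.png"); f=f[150:350,170:460]; f=cv2.convertScaleAbs(f,alpha=1.3)
cv2.imwrite("pics/w1c.png",cv2.resize(f,None,fx=2.75,fy=2.75,interpolation=cv2.INTER_CUBIC))
E
```

```text
(no output)
```

View pics/w1c.png

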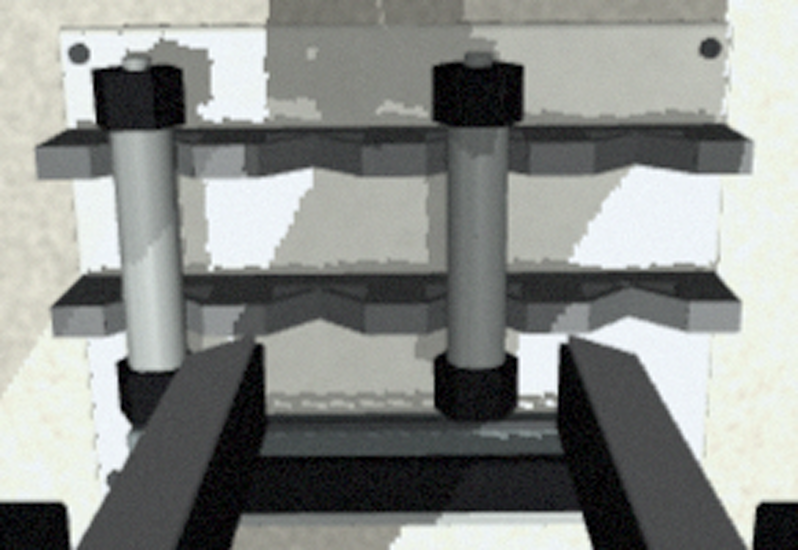

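```bash
python3 - <<'E'
from h import *
c=np.load("/tmp/w1.npz"); K,T=c["K"],c["T"]
p=lambda x,y,z: ray(K,T,(x/2.75+170-.3,y/2.75+150-.3),z)[:2]
P={k:p(*q,.048) for k,q in dict(fl=(37,162),fr=(751,158),nl=(53,320),nr=(740,316)).items()}
for k in P: print(k,P[k].round(4))
o=np.mean(list(P.values()),0); d=(P["fr"]-P["fl"])+(P["nr"]-P["nl"]); yaw=np.arctan2(-d[1],-d[0])-np.pi/2
print("origin",o.round(4),"yaw",np.degrees(yaw).round(2),"len",np.linalg.norm(P["fl"]-P["fr"]),np.linalg.norm(P["nl"]-P["nr"]),"sep",np.linalg.norm((P["fl"]+P["fr"]-P["nl"]-P["nr"])/2))
C=np.array([[np.cos(yaw),-np.sin(yaw)],[np.sin(yaw),np.cos(yaw)]])
loc=lambda q:(C.T@(q-o)).round(4)
H=[p(79,53,.008),p(710,47,.008)]; print("holes loc",[loc(h) for h in H])
for n,a,b,za,zb in [("u3",(138,95),(152,390),.045,.045),("u1",(478,92),(476,388),.045,.045)]:
    # hex top near 0.059
    A,B=p(*a,.055),p(*b,.055); m=(A+B)/2; dd=A-B; print(n,m.round(4),loc(m),np.degrees(np.arctan2(dd[1],dd[0])).round(2), np.linalg.norm(dd))
for q in [(318,178),(633,172),(323,318),(632,315)]: print(loc(p(*q,.03)))
print("bar front edge top",loc(p(410,458,.048)),loc(p(410,512,.048)))
for y in (-.09,-.03,.03,.09): print((o+C@[0,y]).round(4))
print("bar",(o+C@[-.102,0]).round(4))
E
```

```text
fl [ 0.5397 -0.1595]
fr [ 0.5749 -0.4121]
nl [ 0.4806 -0.168 ]
nr [ 0.5159 -0.4207]
origin [ 0.5278 -0.29  ] yaw 7.94 len 0.25500942518629416 0.255199845550624 sep 0.05965404712450195
holes loc [array([0.0645, 0.1215]), array([ 0.0654, -0.121 ])]
u3 [ 0.5152 -0.2015] [-0.0003  0.0894] 6.56 0.10964716040808509
u1 [ 0.5318 -0.3192] [-0.0001 -0.0294] 8.13 0.10986927599554697
[0.0196 0.029 ]
[ 0.0212 -0.0892]
[-0.036   0.0287]
[-0.0355 -0.0915]
bar front edge top [-0.0869 -0.0049] [-0.11   -0.0047]
[ 0.5402 -0.3792]
[ 0.5319 -0.3198]
[ 0.5237 -0.2603]
[ 0.5154 -0.2009]
bar [ 0.4268 -0.3041]
```

```bash
python3 -c "
from h import *
plan(.5319,-.3197,.234,7.94)"
```

```text
pos [ 0.5592 -0.2913  0.45  ] toolY [ 0.133 -0.991 -0.001] toolX [-0.001  0.    -1.   ] q7 -1.07 open 0.0517 F [ 0.1 -0.2 -0.1] t 1.50
shift [0.216, 0.0247, 0.0307] turn [3.1367, 0.0009, -0.0011] rows 3.5 lin 16.8 turn
shift [0.216, 0.0247, 0.0307] turn [-0.0048, 0.0007, 0.0006] rows 3.5 lin 0.0 turn
```

```bash
python3 -m pendant '[[[0.06,0.0247,0.0307],[-0.005,0,0],0.1],[[0.12,0.0247,0.0307],[-0.005,0,0],0.1],[[0.17,0.0247,0.0307],[-0.005,0,0],0.1],[[0.2,0.0247,0.0307],[-0.005,0,0],0.1],[[0.216,0.0247,0.0307],[-0.005,0,0],0.1],[[0.216,0.0247,0.0307],[-0.005,0,0],0.1],[[0.216,0.0247,0.0307],[-0.005,0,0],-1],[[0.216,0.0247,0.0307],[-0.005,0,0],-1],[[0.216,0.0247,0.0307],[-0.005,0,0],-1],[[0.216,0.0247,0.0307],[-0.005,0,0],-1]]' 30
python3 - <<'E'
from h import *
plan(.5319,-.3197,.4,7.94)
f,_=grab("wrist"); save("w2",f)
E
```

```text
time: 2.75
position: [0.5321, -0.3192, 0.2346]
tcp_rot: [-0.049, -0.705, -0.049, 0.705]
ft_force: [-2.0, 3.9, 7.1]
opening: 0.021
pos [ 0.5321 -0.3192  0.2346] toolY [ 0.139 -0.99  -0.001] toolX [-0.     0.001 -1.   ] q7 -1.01 open 0.0210 F [-2.   3.9  7.1] t 2.75
shift [-0.1654, 0.0003, 0.0003] turn [-3.1411, -0.0015, 0.0003] rows 2.6 lin 16.8 turn
shift [-0.1654, 0.0003, 0.0003] turn [0.0005, 0.0002, 0.0009] rows 2.6 lin 0.0 turn
```

View pics/w2.png

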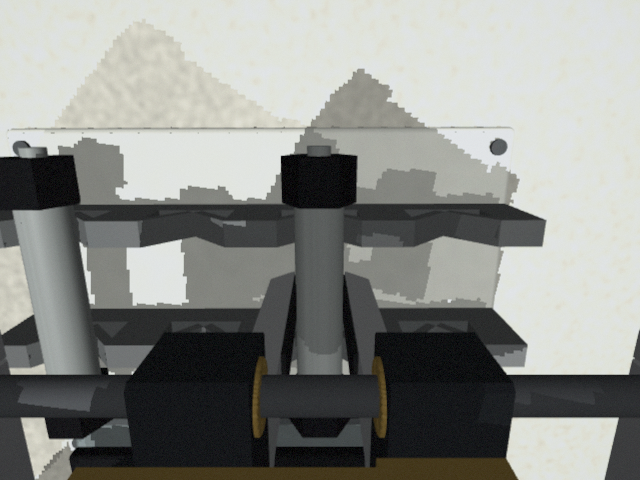

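```bash
python3 -m pendant '[[[-0.02,0,0],[0,0,0],-1],[[-0.06,0,0],[0,0,0],-1],[[-0.1,0,0],[0,0,0],-1],[[-0.1,0,0],[0,0,0],-1]]' 45
python3 - <<'E'
from h import *
plan(.54,.10,.40,12.5)
E
```

```text
time: 3.3
position: [0.5328, -0.3199, 0.339]
tcp_rot: [0.05, 0.707, 0.048, -0.704]
ft_force: [0.2, -0.4, -2.8]
opening: 0.0214
pos [ 0.5328 -0.3199  0.339 ] toolY [ 0.138 -0.99   0.003] toolX [ 0.005 -0.002 -1.   ] q7 -1.00 open 0.0214 F [ 0.2 -0.4 -2.8] t 3.30
shift [-0.0617, -0.4147, -0.0655] turn [3.0622, -0.0042, 0.0073] rows 6.8 lin 16.4 turn
shift [-0.0617, -0.4147, -0.0655] turn [-0.0794, -0.0048, -0.0028] rows 6.8 lin 0.4 turn
```

```bash
python3 -m pendant '[[[-0.0617,-0.5,-0.08],[-0.0794,-0.005,-0.003],-1],[[-0.0617,-0.5,-0.08],[-0.0794,-0.005,-0.003],-1],[[-0.0617,-0.5,-0.08],[-0.0794,-0.005,-0.003],-1],[[-0.0617,-0.5,-0.08],[-0.0794,-0.005,-0.003],-1],[[-0.0617,-0.5,-0.08],[-0.0794,-0.005,-0.003],-1],[[-0.0617,-0.5,-0.08],[-0.0794,-0.005,-0.003],-1],[[-0.0617,-0.5,-0.08],[-0.0794,-0.005,-0.003],-1],[[-0.0617,-0.5,-0.08],[-0.0794,-0.005,-0.003],-1],[[-0.0617,-0.5,-0.08],[-0.0794,-0.005,-0.003],-1],[[-0.0617,-0.5,-0.08],[-0.0794,-0.005,-0.003],-1]]' 45
python3 - <<'E'
from h import *
plan(.56,.235,.40,12.5)
T=toolT(); c=optics.capture("wrist"); save("w3",c["frame"]); np.savez("/tmp/w3.npz",K=c["K"],T=T@c["T_tool_cam"],z=c["z_map"])
E
```

```text
time: 4.55
position: [0.5423, 0.1866, 0.3995]
tcp_rot: [-0.077, -0.703, -0.077, 0.703]
ft_force: [-0.3, -1.3, -1.5]
opening: 0.0207
pos [0.5423 0.1866 0.3995] toolY [ 0.218 -0.976  0.   ] toolX [-0.001 -0.    -1.   ] q7 -1.87 open 0.0207 F [-0.3 -1.3 -1.5] t 4.55
shift [-0.0006, -0.0434, -0.0278] turn [-3.1404, 0.0002, 0.0015] rows 0.8 lin 16.8 turn
shift [-0.0006, -0.0434, -0.0278] turn [0.0012, 0.001, -0.0001] rows 0.8 lin 0.0 turn
```

View pics/w3.png

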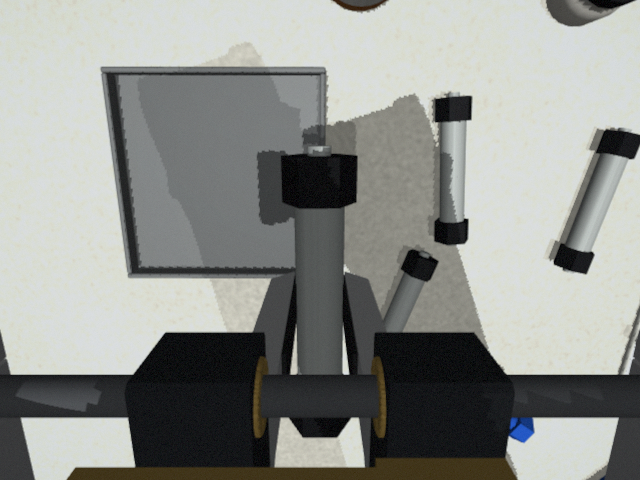

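Wrist view: the column is held, and the tray rim corners show at (101,68), (326,68) and (130,277).

```bash
python3 - <<'E'
from h import *
c=np.load("/tmp/w3.npz"); K,T=c["K"],c["T"]
TL,TR,BL=[ray(K,T,q,.022)[:2] for q in [(101,68),(326,67),(130,277)]]
print(TL,TR,BL,np.linalg.norm(TL-TR),np.linalg.norm(TL-BL)); o=(TR+BL)/2
yaw=np.degrees(np.arctan2(*(TL-BL)[::-1])); yaw2=np.degrees(np.arctan2(*(TL-TR)[::-1]))-90; print(o,yaw,yaw2)
y=np.radians((yaw+yaw2)/2)
for d in (.045,-.04): print(d,(o+d*np.array([-np.sin(y),np.cos(y)])).round(4))
for n,A,B in [("a",(453,106),(452,231)),("b",(620,141),(574,259))]:
    A,B=[ray(K,T,q,.022)[:2] for q in (A,B)]; print(n,((A+B)/2).round(4),np.degrees(np.arctan2(*(A-B)[::-1])).round(1))
q=o+.045*np.array([-np.sin(y),np.cos(y)])
plan(q[0],q[1],.21,np.degrees(y))
E
```

```text
[0.62285542 0.3918238 ] [0.66458253 0.20744738] [0.44035521 0.35031834] 0.18903919743357717 0.1871604461381318
[0.55246887 0.27888286] 12.812668142283284 12.752063599333951
0.045 [0.5425 0.3228]
-0.04 [0.5613 0.2399]
a [0.6046 0.0775] 17.1
b [ 0.6059 -0.0596] 1.1
pos [0.5425 0.1854 0.3994] toolY [ 0.216 -0.976  0.001] toolX [-0.001 -0.001 -1.   ] q7 -1.87 open 0.0210 F [-1.2 -0.5 -2.4] t 4.60
shift [0.1893, -0.1342, -0.0299] turn [3.1361, -0.0008, -0.0018] rows 3.7 lin 16.8 turn
shift [0.1893, -0.1342, -0.0299] turn [-0.0055, 0.0011, -0.0005] rows 3.7 lin 0.0 turn
```

```bash
python3 -m pendant '[[[0,-0.06,-0.015],[-0.005,0,0],-1],[[0,-0.1342,-0.03],[-0.005,0,0],-1],[[0.06,-0.1342,-0.03],[-0.005,0,0],-1],[[0.12,-0.1342,-0.03],[-0.005,0,0],-1],[[0.165,-0.1342,-0.03],[-0.005,0,0],-1],[[0.188,-0.1342,-0.03],[-0.005,0,0],-1],[[0.188,-0.1342,-0.03],[-0.005,0,0],-1],[[0.188,-0.1342,-0.03],[-0.005,0,0],-1]]' 45
python3 -m pendant '[[[0,0,0],[0,0,0],-0.2],[[0,0,0],[0,0,0],-0.2],[[0,0,0],[0,0,0],-0.2],[[-0.04,0,0],[0,0,0],-0.2],[[-0.1,0,0],[0,0,0],-0.2],[[-0.16,0,0],[0,0,0],-0.2],[[-0.19,0,0],[0,0,0],-0.2]]'
python3 - <<'E'
from h import *
plan(.5154,-.2009,.36,7.94)
f,_=grab("wrist"); save("w4",f)
E
```

```text
time: 5.6
position: [0.5433, 0.3218, 0.2121]
tcp_rot: [-0.078, -0.703, -0.078, 0.703]
ft_force: [0.1, 0.5, -1.8]
opening: 0.0211
time: 6.48
position: [0.5435, 0.3222, 0.4059]
tcp_rot: [0.078, 0.704, 0.078, -0.702]
ft_force: [0.4, -0.2, -0.3]
opening: 0.0374
pos [0.5435 0.3222 0.4059] toolY [ 0.219 -0.976 -0.001] toolX [ 0.003  0.001 -1.   ] q7 -2.10 open 0.0374 F [ 0.4 -0.2 -0.3] t 6.47
shift [0.0451, 0.5042, 0.1423] turn [-3.059, -0.0013, -0.0053] rows 8.4 lin 16.4 turn
shift [0.0451, 0.5042, 0.1423] turn [0.0826, -0.0034, 0.0008] rows 8.4 lin 0.4 turn
```

View pics/w4.png

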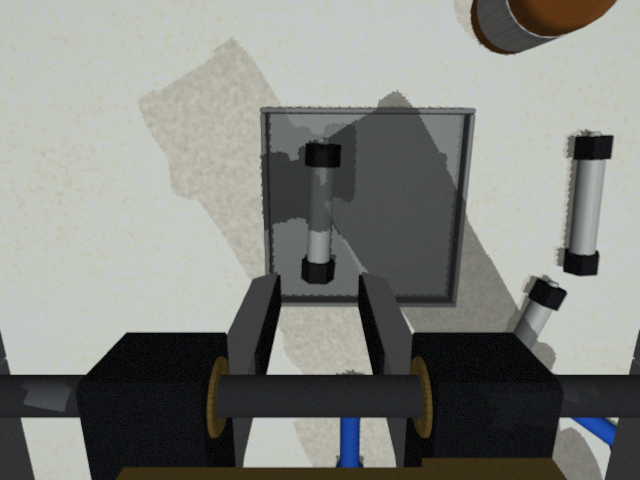

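The first used column lies flat in the tray at (320,215). Next is used3.

```bash
python3 -m pendant '[[[0.0451,0.5042,0.1423],[0.0826,-0.003,0.001],0.1],[[0.0451,0.5042,0.1423],[0.0826,-0.003,0.001],0.1],[[0.0451,0.5042,0.1423],[0.0826,-0.003,0.001],0.1],[[0.0451,0.5042,0.1423],[0.0826,-0.003,0.001],0.1],[[0.0451,0.5042,0.1423],[0.0826,-0.003,0.001],0.1],[[0.0451,0.5042,0.1423],[0.0826,-0.003,0.001],0.1],[[0.0451,0.5042,0.1423],[0.0826,-0.003,0.001],0.1],[[0.0451,0.5042,0.1423],[0.0826,-0.003,0.001],0.1],[[0.0451,0.5042,0.1423],[0.0826,-0.003,0.001],0.1],[[0.0451,0.5042,0.1423],[0.0826,-0.003,0.001],0.1]]'
python3 - <<'E'
from h import *
plan(.5154,-.2009,.234,7.94)
f,_=grab("wrist"); save("w5",f)
E
```

```text
time: 7.78
position: [0.5153, -0.2023, 0.3616]
tcp_rot: [0.047, 0.706, 0.048, -0.705]
ft_force: [0.0, 0.2, 0.1]
opening: 0.0518
pos [ 0.5153 -0.2023  0.3616] toolY [ 0.135 -0.991 -0.001] toolX [ 0.003  0.001 -1.   ] q7 -1.19 open 0.0518 F [0.  0.2 0.1] t 7.78
shift [0.1276, -0.0013, 0.0] turn [3.1382, 0.0012, 0.0041] rows 2.0 lin 16.8 turn
shift [0.1276, -0.0013, 0.0] turn [-0.0034, -0.0026, 0.0008] rows 2.0 lin 0.0 turn
```

View pics/w5.png

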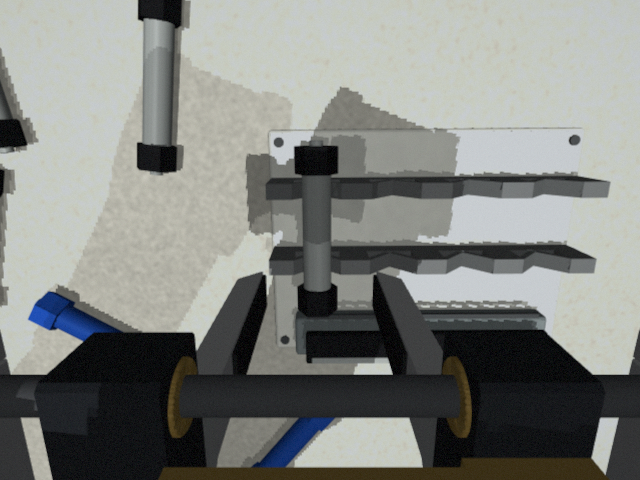

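Used3 is centred between the fingers at (317,230), so I'm going down to grip and lift.

```bash
python3 -m pendant '[[[0.06,-0.0013,0],[-0.003,-0.003,0],0.1],[[0.11,-0.0013,0],[-0.003,-0.003,0],0.1],[[0.1276,-0.0013,0],[-0.003,-0.003,0],0.1],[[0.1276,-0.0013,0],[-0.003,-0.003,0],0.1],[[0.1276,-0.0013,0],[-0.003,-0.003,0],-1],[[0.1276,-0.0013,0],[-0.003,-0.003,0],-1],[[0.1276,-0.0013,0],[-0.003,-0.003,0],-1],[[0.1276,-0.0013,0],[-0.003,-0.003,0],-1],[[0.07,-0.0013,0],[-0.003,-0.003,0],-1],[[0.02,-0.0013,0],[-0.003,-0.003,0],-1]]' 45
python3 -c "
from h import *
plan(.5613,.2399,.36,12.78)"
```

```text
time: 9.07
position: [0.5153, -0.1993, 0.3431]
tcp_rot: [-0.049, -0.705, -0.05, 0.706]
ft_force: [1.9, -0.6, -1.5]
opening: 0.0207
pos [ 0.5153 -0.1993  0.3431] toolY [ 0.14  -0.99  -0.002] toolX [-0.001  0.002 -1.   ] q7 -1.20 open 0.0207 F [ 1.9 -0.6 -1.5] t 9.07
shift [-0.0162, -0.4285, -0.1069] turn [3.0588, 0.0028, -0.0012] rows 7.1 lin 16.4 turn
shift [-0.0162, -0.4285, -0.1069] turn [-0.0828, 0.0008, 0.0019] rows 7.1 lin 0.4 turn
```

```bash
python3 -m pendant '[[[-0.0162,-0.4285,-0.1069],[-0.0828,0,0],-1],[[-0.0162,-0.4285,-0.1069],[-0.0828,0,0],-1],[[-0.0162,-0.4285,-0.1069],[-0.0828,0,0],-1],[[-0.0162,-0.4285,-0.1069],[-0.0828,0,0],-1],[[-0.0162,-0.4285,-0.1069],[-0.0828,0,0],-1],[[-0.0162,-0.4285,-0.1069],[-0.0828,0,0],-1],[[-0.0162,-0.4285,-0.1069],[-0.0828,0,0],-1],[[-0.0162,-0.4285,-0.1069],[-0.0828,0,0],-1],[[-0.0162,-0.4285,-0.1069],[-0.0828,0,0],-1],[[-0.0162,-0.4285,-0.1069],[-0.0828,0,0],-1]]'
python3 -c "
from h import *
plan(.5613,.2399,.212,12.78)
f,_=grab('wrist'); save('w6',f)"
```

```text
time: 10.32
position: [0.5614, 0.2384, 0.3599]
tcp_rot: [-0.078, -0.702, -0.078, 0.703]
ft_force: [-0.3, -1.0, -2.0]
opening: 0.0209
pos [0.5614 0.2384 0.3599] toolY [ 0.219 -0.976 -0.001] toolX [-0.001  0.001 -1.   ] q7 -1.95 open 0.0209 F [-0.3 -1.  -2. ] t 10.32
shift [0.1479, -0.0013, -0.0004] turn [3.1398, 0.0018, -0.0017] rows 2.4 lin 16.8 turn
shift [0.1479, -0.0013, -0.0004] turn [-0.0018, 0.0011, 0.0012] rows 2.4 lin 0.0 turn
```

View pics/w6.png

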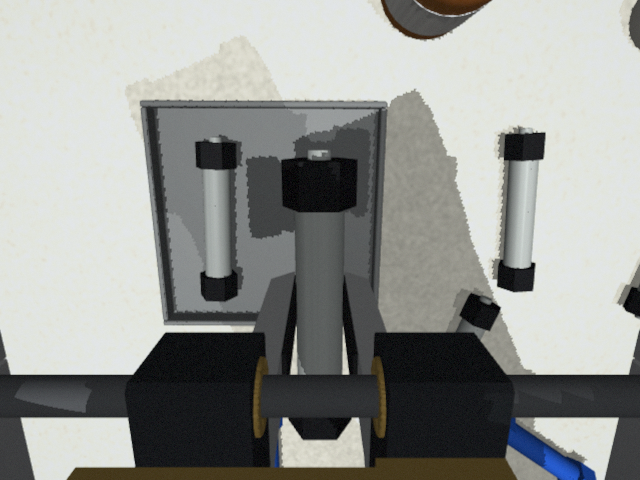

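The first column sits at (217,215) in the tray. The second is held and aligned on the free right half, so I'll lower and release it.

```bash
python3 -m pendant '[[[0.06,-0.0013,0],[-0.002,0,0],-1],[[0.11,-0.0013,0],[-0.002,0,0],-1],[[0.14,-0.0013,0],[-0.002,0,0],-1],[[0.1479,-0.0013,0],[-0.002,0,0],-1],[[0.1479,-0.0013,0],[-0.002,0,0],-1],[[0.1479,-0.0013,0],[-0.002,0,0],-1],[[0.1479,-0.0013,0],[-0.002,0,0],-1]]'
python3 -m pendant '[[[0,0,0],[0,0,0],-0.2],[[0,0,0],[0,0,0],-0.2],[[0,0,0],[0,0,0],-0.2],[[-0.04,0,0],[0,0,0],-0.2],[[-0.1,0,0],[0,0,0],-0.2],[[-0.16,0,0],[0,0,0],0.1],[[-0.16,0,0],[0,0,0],0.1]]'
python3 - <<'E'
from h import *
f,_=grab("wrist"); save("w7",f)
f,_=grab("top"); save("t7",f,(150,100,520,390),2)
plan(.45,.09,.37,-7.3)
E
```

```text
time: 11.25
position: [0.5613, 0.2399, 0.2133]
tcp_rot: [0.078, 0.703, 0.079, -0.702]
ft_force: [-0.0, -0.1, -1.1]
opening: 0.0211
time: 12.12
position: [0.5621, 0.2402, 0.3784]
tcp_rot: [0.077, 0.706, 0.08, -0.7]
ft_force: [0.2, -0.7, -0.1]
opening: 0.0509
pos [0.5612 0.2395 0.3737] toolY [ 0.221 -0.975 -0.002] toolX [ 0.001  0.002 -1.   ] q7 -1.95 open 0.0516 F [-0.6  0.3 -0.9] t 12.22
shift [0.0032, 0.1212, 0.1415] turn [-2.7914, -0.0027, -0.0022] rows 3.0 lin 14.9 turn
shift [0.0032, 0.1212, 0.1415] turn [0.3502, -0.0016, 0.0019] rows 3.0 lin 1.9 turn
```

View pics/w7.png

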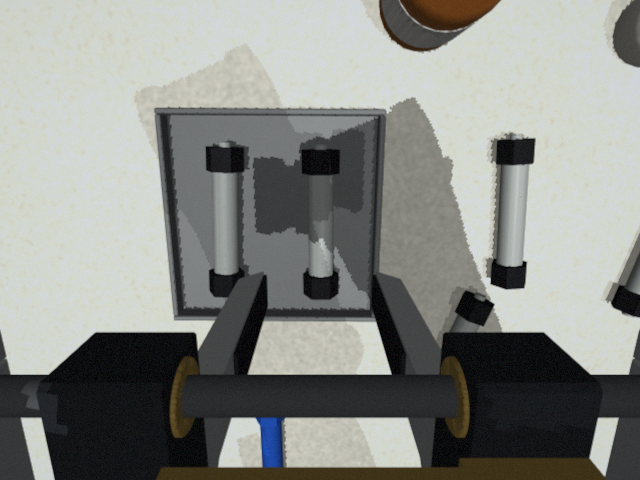

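View pics/t7.png

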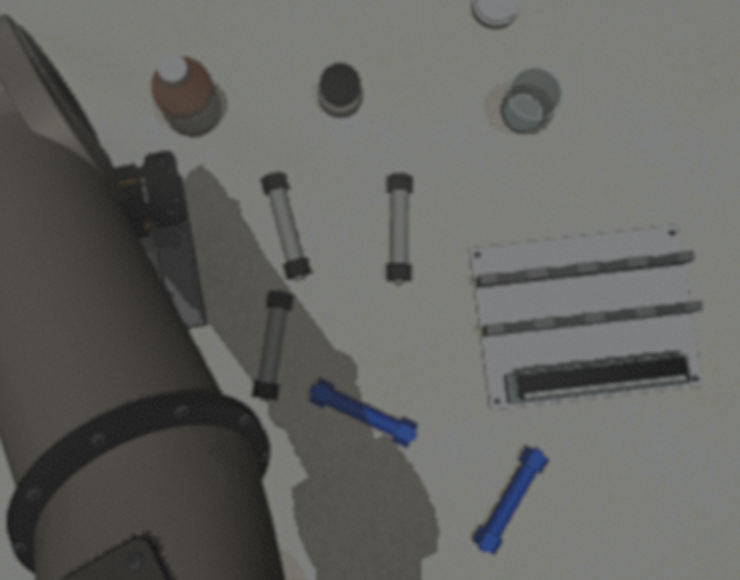

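Top and wrist views show both used columns flat in the tray and the cradle empty. Fresh columns: a at (286,225), b at (399,228) and c at (272,345), all in place. I'll start with b, going above it to measure.

```bash
python3 -c "
from h import *
plan(.60,-.061,.36,.8)"
```

```text
pos [0.5612 0.2395 0.3737] toolY [ 0.221 -0.975 -0.002] toolX [ 0.001  0.002 -1.   ] q7 -1.95 open 0.0516 F [-0.6  0.3 -0.9] t 12.22
shift [0.0132, 0.3017, 0.0286] turn [-2.9328, -0.0027, -0.0025] rows 4.9 lin 15.7 turn
shift [0.0132, 0.3017, 0.0286] turn [0.2088, -0.0017, 0.0018] rows 4.9 lin 1.1 turn
```

```bash
python3 -m pendant '[[[0.0132,0.3017,0.0286],[0.209,-0.002,0.002],0.1],[[0.0132,0.3017,0.0286],[0.209,-0.002,0.002],0.1],[[0.0132,0.3017,0.0286],[0.209,-0.002,0.002],0.1],[[0.0132,0.3017,0.0286],[0.209,-0.002,0.002],0.1],[[0.0132,0.3017,0.0286],[0.209,-0.002,0.002],0.1],[[0.0132,0.3017,0.0286],[0.209,-0.002,0.002],0.1],[[0.0132,0.3017,0.0286],[0.209,-0.002,0.002],0.1],[[0.0132,0.3017,0.0286],[0.209,-0.002,0.002],0.1]]'
cat >> h.py <<'E'
def look(n):
    T=toolT(); c=optics.capture("wrist"); save(n,c["frame"]); np.savez(f"/tmp/{n}.npz",K=c["K"],T=T@c["T_tool_cam"],z=c["z_map"])
def hexes(n,A,B,z=.02):
    c=np.load(f"/tmp/{n}.npz"); A,B=[ray(c["K"],c["T"],q,z)[:2] for q in (A,B)]; a=np.degrees(np.arctan2(*(A-B)[::-1])); m=(A+B)/2
    print(m.round(4),"ang %.2f L %.4f"%(a,np.linalg.norm(A-B))); return m,a
E
python3 -c "
from h import *
look('w8')"
```

```text
time: 13.22
position: [0.5999, -0.0595, 0.3594]
tcp_rot: [-0.006, -0.707, -0.006, 0.708]
ft_force: [0.4, 0.3, -0.8]
opening: 0.0518
```

View pics/w8.png

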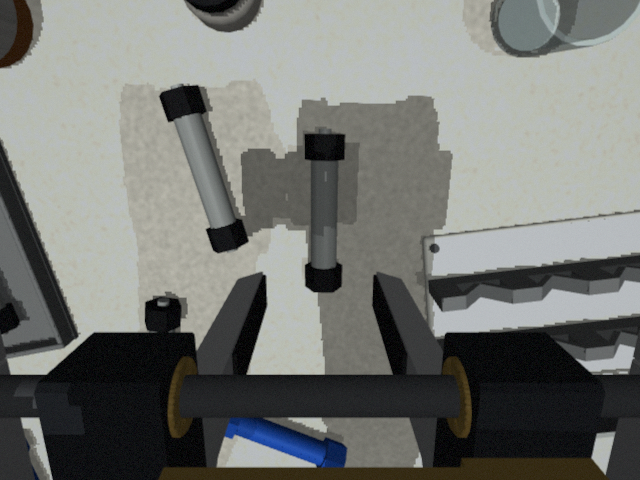

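```bash
python3 -c "
from h import *
m,a=hexes('w8',(324.5,159.5),(322.5,263),.025)
plan(m[0],m[1],.204,a)"
```

```text
[ 0.6077 -0.0635] ang -0.07 L 0.0856
pos [ 0.5999 -0.0596  0.3596] toolY [ 0.016 -1.    -0.   ] toolX [-0.001  0.    -1.   ] q7 -1.61 open 0.0514 F [ 0.8 -0.2 -0.6] t 13.28
shift [0.1556, 0.0041, -0.0079] turn [-3.1244, -0.0002, 0.0014] rows 2.5 lin 16.7 turn
shift [0.1556, 0.0041, -0.0079] turn [0.0172, 0.0009, 0.0002] rows 2.5 lin 0.1 turn
```

```bash
python3 -m pendant '[[[0.05,0.004,-0.008],[0.01,0,0],0.1],[[0.1,0.004,-0.008],[0.01,0,0],0.1],[[0.14,0.004,-0.008],[0.01,0,0],0.1],[[0.1556,0.004,-0.008],[0.01,0,0],0.1],[[0.1556,0.004,-0.008],[0.01,0,0],0.1],[[0.1556,0.004,-0.008],[0.01,0,0],-1],[[0.1556,0.004,-0.008],[0.01,0,0],-1],[[0.1556,0.004,-0.008],[0.01,0,0],-1],[[0.1556,0.004,-0.008],[0.01,0,0],-1]]' 45
python3 -c "
from h import *
look('w9')
plan(.5402,-.3792,.36,7.94)"
```

```text
time: 14.4
position: [0.608, -0.0634, 0.2047]
tcp_rot: [0.002, 0.707, 0.002, -0.707]
ft_force: [-1.6, 0.6, 7.9]
opening: 0.021
pos [ 0.6081 -0.0635  0.2047] toolY [ 0.006 -1.    -0.   ] toolX [ 0.  0. -1.] q7 -1.64 open 0.0212 F [-1.   0.5  8.5] t 14.45
shift [-0.1553, 0.3153, 0.0697] turn [3.0088, 0.0001, 0.0002] rows 5.7 lin 16.1 turn
shift [-0.1553, 0.3153, 0.0697] turn [-0.1328, -0.0001, 0.0001] rows 5.7 lin 0.7 turn
```

View pics/w9.png

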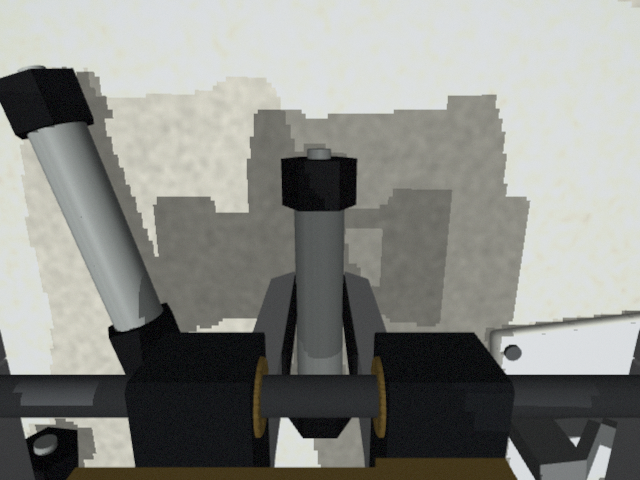

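Gripped: opening 21 mm, with the hex end at (319,183), the same position as in the earlier centred grasps. Lifting and moving over groove 0.

```bash
python3 -m pendant '[[[-0.06,0,0],[0,0,0],-1],[[-0.12,0,0],[0,0,0],-1],[[-0.1553,0.06,0.013],[-0.1328,0,0],-1],[[-0.1553,0.3153,0.0697],[-0.1328,0,0],-1],[[-0.1553,0.3153,0.0697],[-0.1328,0,0],-1],[[-0.1553,0.3153,0.0697],[-0.1328,0,0],-1],[[-0.1553,0.3153,0.0697],[-0.1328,0,0],-1],[[-0.1553,0.3153,0.0697],[-0.1328,0,0],-1],[[-0.1553,0.3153,0.0697],[-0.1328,0,0],-1],[[-0.1553,0.3153,0.0697],[-0.1328,0,0],-1]]'
python3 -c "
from h import *
look('w10')
plan(.5402,-.3792,.235,7.94)"
```

```text
time: 15.7
position: [0.5408, -0.3776, 0.3598]
tcp_rot: [0.049, 0.705, 0.05, -0.705]
ft_force: [1.3, 0.7, -2.6]
opening: 0.0211
pos [ 0.5409 -0.3774  0.3599] toolY [ 0.14  -0.99  -0.001] toolX [ 0.     0.001 -1.   ] q7 -0.93 open 0.0205 F [ 0.6  0.6 -2.8] t 15.75
shift [0.1249, 0.0018, 0.001] turn [-3.1394, -0.0014, -0.0003] rows 2.0 lin 16.8 turn
shift [0.1249, 0.0018, 0.001] turn [0.0022, -0.0002, 0.0009] rows 2.0 lin 0.0 turn
```

View pics/w10.png

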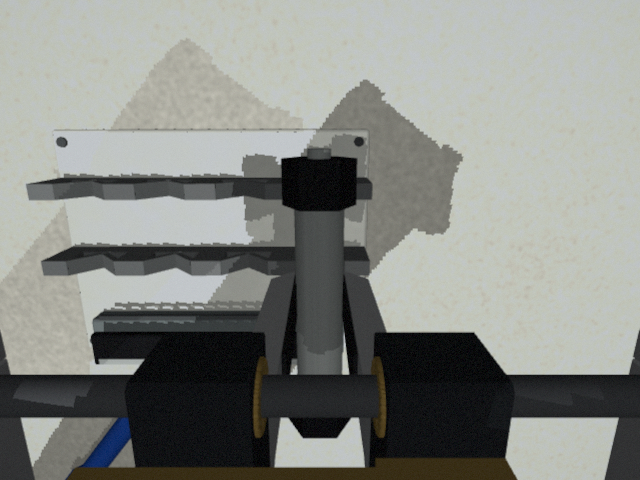

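```bash
python3 -m pendant '[[[0.05,0.0018,0.001],[0.002,0,0],-1],[[0.09,0.0018,0.001],[0.002,0,0],-1],[[0.11,0.0018,0.001],[0.002,0,0],-1],[[0.118,0.0018,0.001],[0.002,0,0],-1],[[0.122,0.0018,0.001],[0.002,0,0],-1],[[0.125,0.0018,0.001],[0.002,0,0],-1],[[0.125,0.0018,0.001],[0.002,0,0],-1],[[0.125,0.0018,0.001],[0.002,0,0],-1]]'
python3 -c "
from h import *
look('w11')
plan(.5402,-.3792,.234,7.94)"
```

```text
time: 16.75
position: [0.5407, -0.3791, 0.2361]
tcp_rot: [0.049, 0.706, 0.049, -0.705]
ft_force: [-0.6, 3.6, 7.2]
opening: 0.0211
pos [ 0.5407 -0.3791  0.2361] toolY [ 0.139 -0.99  -0.   ] toolX [ 0.002  0.    -1.   ] q7 -0.94 open 0.0208 F [-1.1  3.2  7.7] t 16.80
shift [0.0021, 0.0, 0.0005] turn [-3.1412, -0.0003, -0.0027] rows 0.0 lin 16.8 turn
shift [0.0021, 0.0, 0.0005] turn [0.0004, -0.0017, 0.0002] rows 0.0 lin 0.0 turn
```

View pics/w11.png

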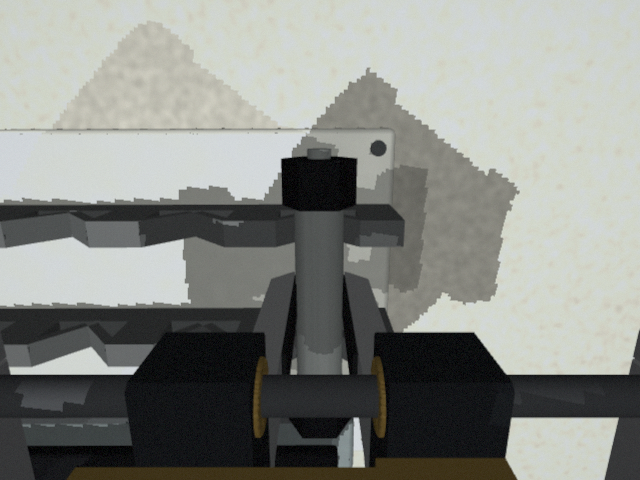

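Contact is felt (about 10 N up) and the estimated centre height is 45.4 mm. I'll settle 1 mm more, hold, release and back off.

```bash
python3 -m pendant '[[[0.001,0,0],[0,0,0],-1],[[0.0015,0,0],[0,0,0],-1],[[0.0015,0,0],[0,0,0],-1]]'
python3 -m pendant '[[[0,0,0],[0,0,0],-0.2],[[0,0,0],[0,0,0],-0.2],[[0,0,0],[0,0,0],-0.2],[[-0.05,0,0],[0,0,0],-0.2],[[-0.1,0,0],[0,0,0],0.1],[[-0.14,0,-0.03],[0,0,0],0.1],[[-0.14,0,-0.03],[0,0,0],0.1]]'
python3 -c "
from h import *
look('w12')
plan(.60,.0775,.36,17)"
```

```text
time: 17.18
position: [0.5407, -0.379, 0.236]
tcp_rot: [0.049, 0.706, 0.049, -0.705]
ft_force: [-5.7, 4.6, 12.7]
opening: 0.021
time: 18.05
position: [0.5724, -0.3743, 0.3795]
tcp_rot: [0.051, 0.708, 0.049, -0.703]
ft_force: [0.4, -0.5, -0.2]
opening: 0.0516
pos [ 0.571  -0.3746  0.3772] toolY [ 0.14  -0.99   0.001] toolX [ 0.004 -0.001 -1.   ] q7 -0.96 open 0.0514 F [-0.5  0.9 -0.9] t 18.10
shift [0.017, -0.4436, -0.0918] turn [2.9849, -0.0024, 0.0062] rows 7.3 lin 16.0 turn
shift [0.017, -0.4436, -0.0918] turn [-0.1567, -0.0041, -0.0016] rows 7.3 lin 0.8 turn
```

View pics/w12.png

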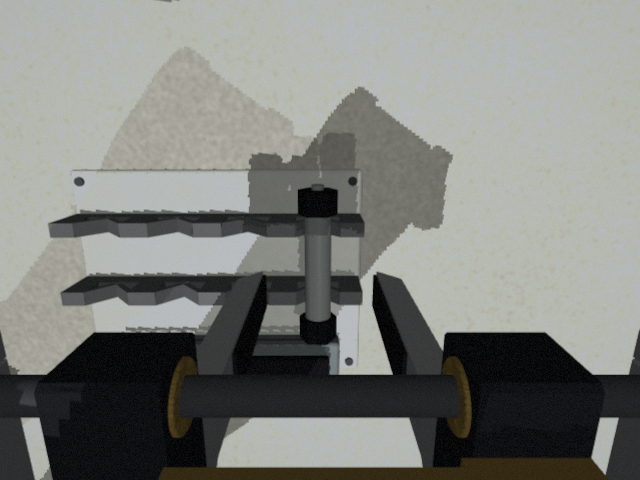

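```bash
cat >> h.py <<'E'
yawc=np.radians(7.94); oc=np.array([.5278,-.2900])
def loc(q): C=np.array([[np.cos(yawc),-np.sin(yawc)],[np.sin(yawc),np.cos(yawc)]]); return (C.T@(np.asarray(q)-oc)).round(4)
E
python3 -c "
from h import *
m,a=hexes('w12',(317.5,215.5),(318,315),.056);print('col in cradle',loc(m),a-7.94)
m,a=hexes('w12',(49,230),(363,229),.048);print('plate ends',loc(m))"
```

```text
[ 0.541 -0.379] ang 8.23 L 0.0852
col in cradle [ 0.0008 -0.09  ] 0.29082990443155143
[ 0.5575 -0.2852] ang 98.15 L 0.2548
plate ends [0.0301 0.0006]
```

First fresh column: x +0.8 mm, y −90 mm, 0.3° off. Good. Now column a.

```bash
python3 -m pendant '[[[0.017,-0.4436,-0.0918],[-0.157,-0.004,-0.002],0.1],[[0.017,-0.4436,-0.0918],[-0.157,-0.004,-0.002],0.1],[[0.017,-0.4436,-0.0918],[-0.157,-0.004,-0.002],0.1],[[0.017,-0.4436,-0.0918],[-0.157,-0.004,-0.002],0.1],[[0.017,-0.4436,-0.0918],[-0.157,-0.004,-0.002],0.1],[[0.017,-0.4436,-0.0918],[-0.157,-0.004,-0.002],0.1],[[0.017,-0.4436,-0.0918],[-0.157,-0.004,-0.002],0.1],[[0.017,-0.4436,-0.0918],[-0.157,-0.004,-0.002],0.1],[[0.017,-0.4436,-0.0918],[-0.157,-0.004,-0.002],0.1],[[0.017,-0.4436,-0.0918],[-0.157,-0.004,-0.002],0.1]]'
python3 -c "
from h import *
look('w13')
plan(.6046,.0775,.204,17)"
```

```text
time: 19.35
position: [0.6, 0.0752, 0.3595]
tcp_rot: [-0.104, -0.699, -0.104, 0.7]
ft_force: [-0.8, -0.3, 0.3]
opening: 0.0518
pos [0.6001 0.0751 0.3597] toolY [ 0.29  -0.957  0.   ] toolX [-0. -0. -1.] q7 -1.59 open 0.0518 F [ 0.1 -0.2 -0.3] t 19.40
shift [0.1557, -0.001, -0.0051] turn [3.139, -0.0005, -0.0008] rows 2.5 lin 16.8 turn
shift [0.1557, -0.001, -0.0051] turn [-0.0025, 0.0005, -0.0003] rows 2.5 lin 0.0 turn
```

View pics/w13.png

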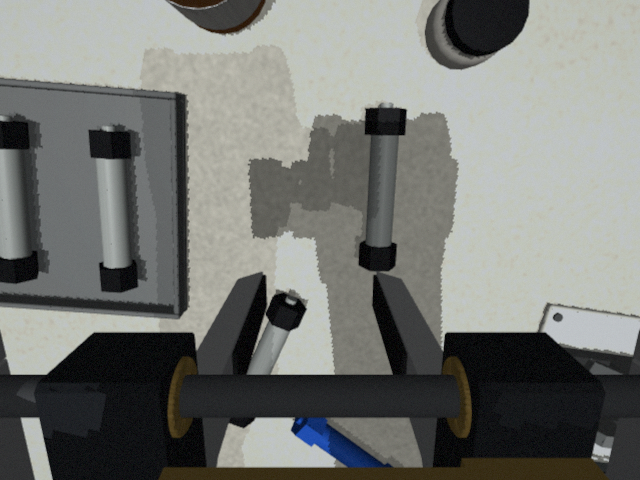

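Column a has been knocked aside. Its barrel now runs from (384,134) to (379,241), so I'm re-measuring.

```bash
python3 -c "
from h import *
m,a=hexes('w13',(384.5,134),(379,242),.025)
plan(m[0],m[1],.36,a)
m,a=hexes('w8',(324.5,159.5),(322.5,263),.025)"
```

```text
[0.64   0.0348] ang 16.28 L 0.0866
pos [0.6001 0.0751 0.3597] toolY [ 0.29  -0.957  0.   ] toolX [-0. -0. -1.] q7 -1.59 open 0.0518 F [ 0.1 -0.2 -0.3] t 19.40
shift [-0.0003, 0.0502, -0.0265] turn [-3.1315, 0.0005, 0.0008] rows 0.9 lin 16.8 turn
shift [-0.0003, 0.0502, -0.0265] turn [0.0101, 0.0005, -0.0003] rows 0.9 lin 0.1 turn
[ 0.6077 -0.0635] ang -0.07 L 0.0856
```

```bash
python3 -m pendant '[[[0.05,0.05,-0.02],[0.01,0,0],0.1],[[0.05,0.05,-0.02],[0.01,0,0],0.1],[[0.05,0.05,-0.02],[0.01,0,0],0.1]]'
python3 -c "
from h import *
look('w14')"
```

```text
time: 19.77
position: [0.6336, 0.0315, 0.3091]
tcp_rot: [-0.099, -0.699, -0.099, 0.701]
ft_force: [0.8, 1.2, -0.1]
opening: 0.0516
```

View pics/w14.png

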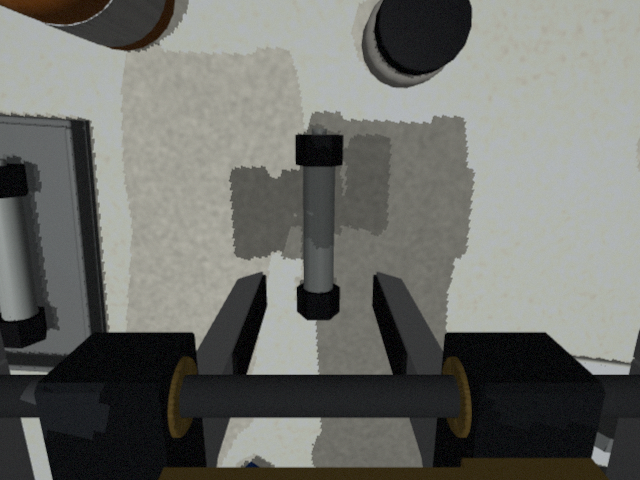

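```bash
python3 -c "
from h import *
m,a=hexes('w14',(319.5,165),(318.5,285),.025)
plan(m[0],m[1],.204,a)"
```

```text
[0.6413 0.0335] ang 15.61 L 0.0850
pos [0.6336 0.0327 0.31  ] toolY [ 0.279 -0.96  -0.   ] toolX [-0.001 -0.    -1.   ] q7 -1.54 open 0.0514 F [0.1 0.8 0.6] t 19.82
shift [0.106, 0.0013, -0.0077] turn [-3.1308, 0.0, 0.0009] rows 1.7 lin 16.8 turn
shift [0.106, 0.0013, -0.0077] turn [0.0107, 0.0006, -0.0] rows 1.7 lin 0.1 turn
```

```bash
python3 -m pendant '[[[0.05,0.0013,-0.0077],[0.01,0,0],0.1],[[0.09,0.0013,-0.0077],[0.01,0,0],0.1],[[0.106,0.0013,-0.0077],[0.01,0,0],0.1],[[0.106,0.0013,-0.0077],[0.01,0,0],0.1],[[0.106,0.0013,-0.0077],[0.01,0,0],-1],[[0.106,0.0013,-0.0077],[0.01,0,0],-1],[[0.106,0.0013,-0.0077],[0.01,0,0],-1],[[0.106,0.0013,-0.0077],[0.01,0,0],-1],[[0.05,0.0013,-0.0077],[0.01,0,0],-1],[[-0.05,0.0013,-0.0077],[0.01,0,0],-1]]' 45
python3 -c "
from h import *
look('w15')
plan(.5237,-.2603,.36,7.94)"
```

```text
time: 21.08
position: [0.6408, 0.0335, 0.3229]
tcp_rot: [-0.096, -0.699, -0.096, 0.702]
ft_force: [1.8, -0.6, -2.7]
opening: 0.0211
pos [0.6428 0.0338 0.3323] toolY [ 0.27  -0.963  0.001] toolX [ 0.008  0.001 -1.   ] q7 -1.54 open 0.0210 F [4.7 0.8 6.4] t 21.12
shift [-0.0288, 0.2512, 0.1938] turn [-3.0072, 0.0011, -0.0116] rows 5.1 lin 16.1 turn
shift [-0.0288, 0.2512, 0.1938] turn [0.1343, -0.0077, -0.0007] rows 5.1 lin 0.7 turn
```

View pics/w15.png

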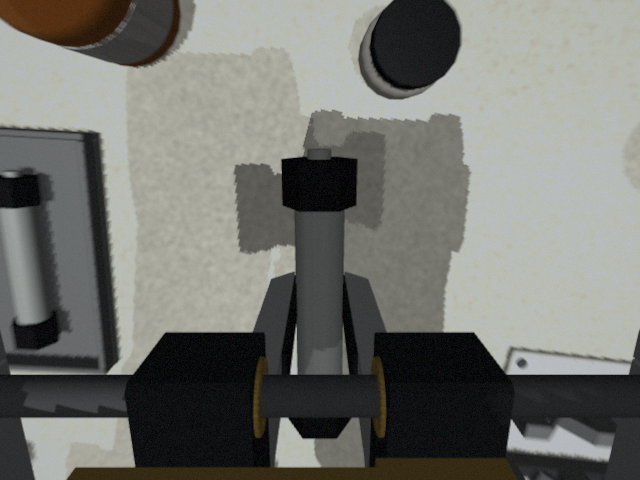

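```bash
python3 -m pendant '[[[-0.029,0.2512,0.1938],[0.134,-0.008,0],-1],[[-0.029,0.2512,0.1938],[0.134,-0.008,0],-1],[[-0.029,0.2512,0.1938],[0.134,-0.008,0],-1],[[-0.029,0.2512,0.1938],[0.134,-0.008,0],-1],[[-0.029,0.2512,0.1938],[0.134,-0.008,0],-1],[[-0.029,0.2512,0.1938],[0.134,-0.008,0],-1],[[-0.029,0.2512,0.1938],[0.134,-0.008,0],-1],[[-0.029,0.2512,0.1938],[0.134,-0.008,0],-1],[[-0.029,0.2512,0.1938],[0.134,-0.008,0],-1]]'
python3 -c "
from h import *
look('w16')
plan(.5237,-.2603,.235,7.94)"
```

```text
time: 22.25
position: [0.5243, -0.2591, 0.3599]
tcp_rot: [-0.05, -0.705, -0.05, 0.705]
ft_force: [-0.4, -0.3, -3.0]
opening: 0.0209
pos [ 0.5242 -0.2593  0.36  ] toolY [ 0.14 -0.99  0.  ] toolX [-0.    -0.001 -1.   ] q7 -1.11 open 0.0206 F [ 0.2  0.3 -2.5] t 22.30
shift [0.125, 0.0009, 0.0006] turn [-3.1395, 0.0008, 0.0005] rows 2.0 lin 16.8 turn
shift [0.125, 0.0009, 0.0006] turn [0.0021, 0.0003, -0.0005] rows 2.0 lin 0.0 turn
```

View pics/w16.png

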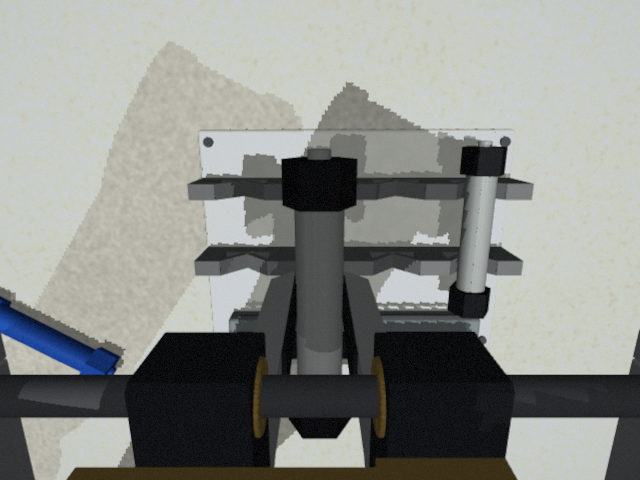

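The column is held and lined up over groove 2, and the first one is settled at (476,235). Lowering.

```bash
python3 -m pendant '[[[0.05,0.001,0],[0.002,0,0],-1],[[0.09,0.001,0],[0.002,0,0],-1],[[0.11,0.001,0],[0.002,0,0],-1],[[0.118,0.001,0],[0.002,0,0],-1],[[0.122,0.001,0],[0.002,0,0],-1],[[0.126,0.001,0],[0.002,0,0],-1],[[0.126,0.001,0],[0.002,0,0],-1],[[0.126,0.001,0],[0.002,0,0],-1],[[0.126,0.001,0],[0.002,0,0],-1]]'
```

```text
time: 23.42
position: [0.5249, -0.2596, 0.2354]
tcp_rot: [0.049, 0.706, 0.049, -0.705]
ft_force: [-2.5, 6.5, 7.7]
opening: 0.021
```

```bash
python3 -m pendant '[[[0,0,0],[0,0,0],-0.2],[[0,0,0],[0,0,0],-0.2],[[0,0,0],[0,0,0],-0.2],[[-0.05,0,0],[0,0,0],-0.2],[[-0.1,0,0],[0,0,0],0.1],[[-0.14,0,-0.03],[0,0,0],0.1],[[-0.14,0,-0.03],[0,0,0],0.1]]'
python3 -c "
from h import *
look('w17')
f,_=grab('top'); save('t17',f,(150,100,520,390),2)
plan(.45,.0852,.36,-7.3)"
```

```text
time: 24.3
position: [0.5565, -0.2549, 0.3787]
tcp_rot: [0.051, 0.708, 0.049, -0.703]
ft_force: [0.5, 0.5, -0.8]
opening: 0.0518
pos [ 0.5543 -0.2553  0.3752] toolY [ 0.139 -0.99   0.   ] toolX [ 0.001 -0.    -1.   ] q7 -1.14 open 0.0511 F [ 0.6 -0.7 -0.6] t 24.40
shift [0.0149, -0.3517, 0.0558] turn [-2.8744, 0.0004, -0.0018] rows 5.7 lin 15.4 turn
shift [0.0149, -0.3517, 0.0558] turn [0.2672, -0.0013, -0.0003] rows 5.7 lin 1.4 turn
```

View pics/w17.png

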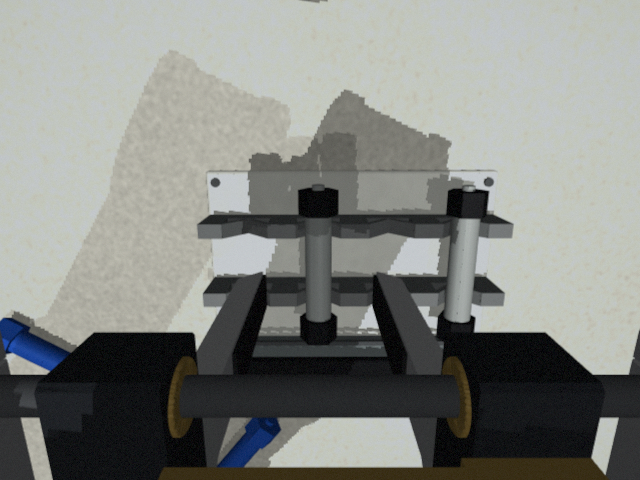

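View pics/t17.png

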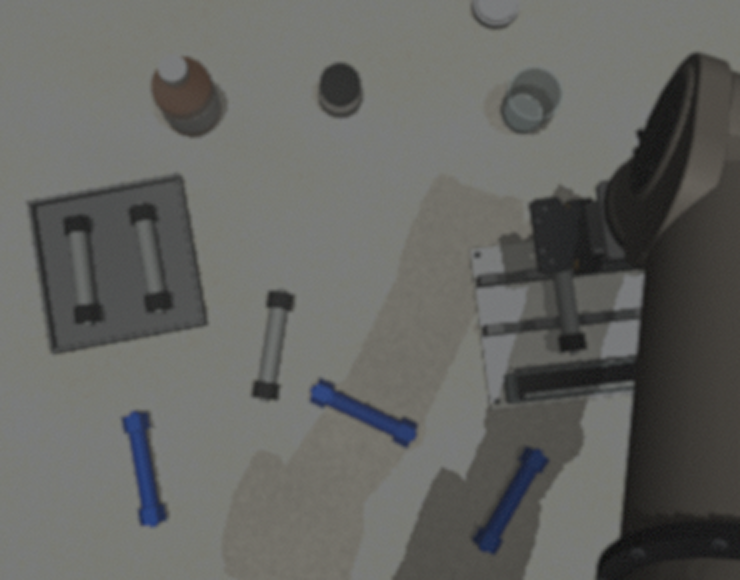

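Both settled. Column c is unmoved at (272,345) in the top crop, so I'm going over it.

```bash
python3 -m pendant '[[[0.015,-0.3517,0.0558],[0.267,-0.001,0],0.1],[[0.015,-0.3517,0.0558],[0.267,-0.001,0],0.1],[[0.015,-0.3517,0.0558],[0.267,-0.001,0],0.1],[[0.015,-0.3517,0.0558],[0.267,-0.001,0],0.1],[[0.015,-0.3517,0.0558],[0.267,-0.001,0],0.1],[[0.015,-0.3517,0.0558],[0.267,-0.001,0],0.1],[[0.015,-0.3517,0.0558],[0.267,-0.001,0],0.1],[[0.015,-0.3517,0.0558],[0.267,-0.001,0],0.1],[[0.015,-0.3517,0.0558],[0.267,-0.001,0],0.1]]'
python3 -c "
from h import *
look('w18')
m,a=hexes('w17',(318,215.5),(318,317),.056);print('col in cradle',loc(m),a-7.94)
m,a=hexes('w17',(466,216),(457,318),.056);print('col in cradle',loc(m),a-7.94)"
```

```text
time: 25.52
position: [0.4502, 0.0839, 0.3595]
tcp_rot: [0.045, -0.705, 0.046, 0.706]
ft_force: [-0.1, 0.1, -0.7]
opening: 0.0516
[ 0.5243 -0.2599] ang 7.97 L 0.0868
col in cradle [0.0007 0.0303] 0.027277945439276863
[ 0.5397 -0.3753] ang 8.45 L 0.0874
col in cradle [ 0.     -0.0861] 0.5094451031452776
```

View pics/w18.png

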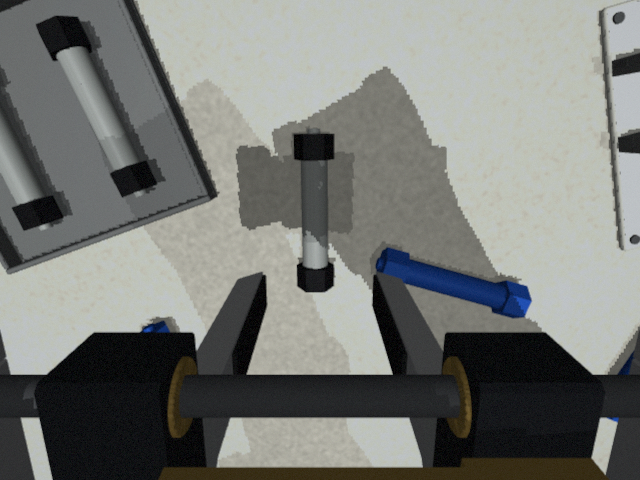

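```bash
python3 -c "
from h import *
m,a=hexes('w18',(314,159.5),(315,263.5),.025)
plan(m[0],m[1],.204,a)"
```

```text
[0.4584 0.0854] ang -7.11 L 0.0860
pos [0.4502 0.084  0.3596] toolY [-0.129 -0.992  0.001] toolX [-0.    -0.001 -1.   ] q7 -2.07 open 0.0518 F [-0.2 -0.4 -0.2] t 25.57
shift [0.1556, -0.0025, -0.008] turn [3.1363, -0.0009, -0.0004] rows 2.5 lin 16.8 turn
shift [0.1556, -0.0025, -0.008] turn [-0.0053, 0.0002, -0.0006] rows 2.5 lin 0.0 turn
```

```bash
python3 -m pendant '[[[0.05,-0.0025,-0.008],[-0.005,0,0],0.1],[[0.1,-0.0025,-0.008],[-0.005,0,0],0.1],[[0.14,-0.0025,-0.008],[-0.005,0,0],0.1],[[0.1556,-0.0025,-0.008],[-0.005,0,0],0.1],[[0.1556,-0.0025,-0.008],[-0.005,0,0],0.1],[[0.1556,-0.0025,-0.008],[-0.005,0,0],-1],[[0.1556,-0.0025,-0.008],[-0.005,0,0],-1],[[0.1556,-0.0025,-0.008],[-0.005,0,0],-1],[[0.1556,-0.0025,-0.008],[-0.005,0,0],-1]]' 45
python3 -m pendant '[[[-0.05,0,0],[0,0,0],-1],[[-0.1,0,0],[0,0,0],-1],[[-0.13,0,0],[0,0,0],-1],[[-0.13,0,0],[0,0,0],-1]]'
python3 -c "
from h import *
look('w19')
plan(.5154,-.2009,.36,7.94)"
```

```text
time: 26.7
position: [0.4587, 0.0855, 0.2046]
tcp_rot: [-0.044, 0.706, -0.044, -0.705]
ft_force: [-2.2, -0.3, 9.6]
opening: 0.0211
time: 27.2
position: [0.4589, 0.0855, 0.3366]
tcp_rot: [-0.044, 0.707, -0.044, -0.704]
ft_force: [-1.2, -0.2, -3.7]
opening: 0.0209
pos [0.4585 0.0854 0.335 ] toolY [-0.124 -0.992 -0.   ] toolX [ 0.002 -0.    -1.   ] q7 -2.08 open 0.0209 F [-0.1  1.4 -3.4] t 27.25
shift [-0.0248, 0.277, -0.0921] turn [2.8785, -0.0004, 0.0035] rows 4.7 lin 15.4 turn
shift [-0.0248, 0.277, -0.0921] turn [-0.2631, -0.0024, -0.0002] rows 4.7 lin 1.4 turn
```

View pics/w19.png

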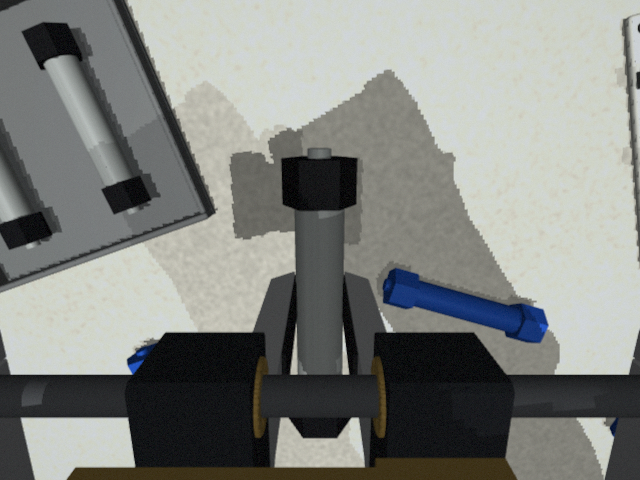

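```bash
python3 -m pendant '[[[-0.0248,0.277,-0.0921],[-0.263,-0.002,0],-1],[[-0.0248,0.277,-0.0921],[-0.263,-0.002,0],-1],[[-0.0248,0.277,-0.0921],[-0.263,-0.002,0],-1],[[-0.0248,0.277,-0.0921],[-0.263,-0.002,0],-1],[[-0.0248,0.277,-0.0921],[-0.263,-0.002,0],-1],[[-0.0248,0.277,-0.0921],[-0.263,-0.002,0],-1],[[-0.0248,0.277,-0.0921],[-0.263,-0.002,0],-1],[[-0.0248,0.277,-0.0921],[-0.263,-0.002,0],-1],[[-0.0248,0.277,-0.0921],[-0.263,-0.002,0],-1]]'
python3 -c "
from h import *
look('w20')
plan(.5154,-.2009,.235,7.94)"
```

```text
time: 28.38
position: [0.5154, -0.1999, 0.3598]
tcp_rot: [0.05, 0.705, 0.049, -0.705]
ft_force: [0.9, -0.6, -2.3]
opening: 0.0208
pos [ 0.5155 -0.2     0.3599] toolY [ 0.139 -0.99   0.   ] toolX [ 0. -0. -1.] q7 -1.21 open 0.0209 F [ 0.1  0.6 -3. ] t 28.43
shift [0.1249, 0.0008, 0.0002] turn [-3.1403, 0.0003, -0.0005] rows 2.0 lin 16.8 turn
shift [0.1249, 0.0008, 0.0002] turn [0.0013, -0.0003, -0.0002] rows 2.0 lin 0.0 turn
```

View pics/w20.png

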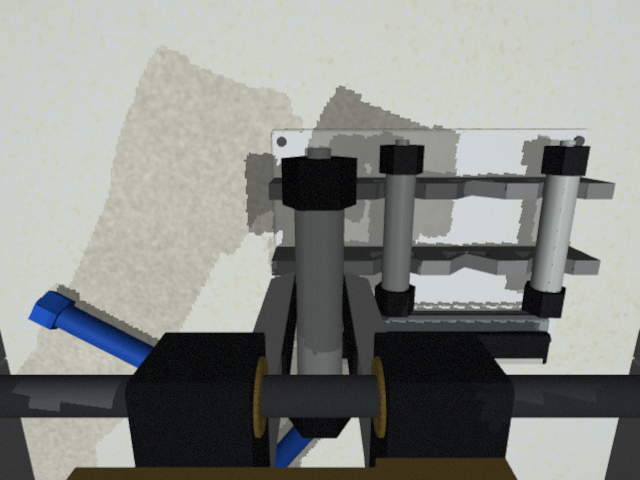

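The column is held over groove 3, with the others in grooves 2 and 0. Lowering.

```bash
python3 -m pendant '[[[0.05,0.001,0],[0.001,0,0],-1],[[0.09,0.001,0],[0.001,0,0],-1],[[0.11,0.001,0],[0.001,0,0],-1],[[0.118,0.001,0],[0.001,0,0],-1],[[0.122,0.001,0],[0.001,0,0],-1],[[0.126,0.001,0],[0.001,0,0],-1],[[0.126,0.001,0],[0.001,0,0],-1],[[0.126,0.001,0],[0.001,0,0],-1],[[0.126,0.001,0],[0.001,0,0],-1]]'
```

```text
time: 29.55
position: [0.5162, -0.2002, 0.2354]
tcp_rot: [0.049, 0.706, 0.049, -0.705]
ft_force: [-2.6, 7.7, 9.7]
opening: 0.0212
```

```bash
python3 -m pendant '[[[0,0,0],[0,0,0],-0.2],[[0,0,0],[0,0,0],-0.2],[[0,0,0],[0,0,0],-0.2],[[-0.05,0,0],[0,0,0],-0.2],[[-0.1,0,0],[0,0,0],-0.2],[[-0.14,0.05,-0.03],[0,0,0],-0.2],[[-0.14,0.05,-0.03],[0,0,0],-0.2],[[-0.14,0.05,-0.03],[0,0,0],-0.2]]'
python3 -c "
from h import *
look('w21')
f,_=grab('top'); save('t21',f,(150,100,520,390),2)
f,_=grab('scene'); save('s21',f,(130,160,490,360),2)
"
```

```text
time: 30.55
position: [0.5524, -0.2457, 0.375]
tcp_rot: [0.049, 0.706, 0.049, -0.705]
ft_force: [0.3, -0.4, -0.2]
opening: 0.0375
```

View pics/w21.png

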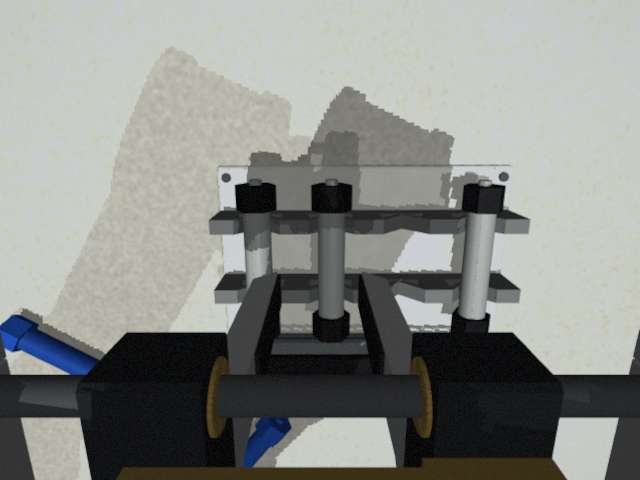

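View pics/t21.png

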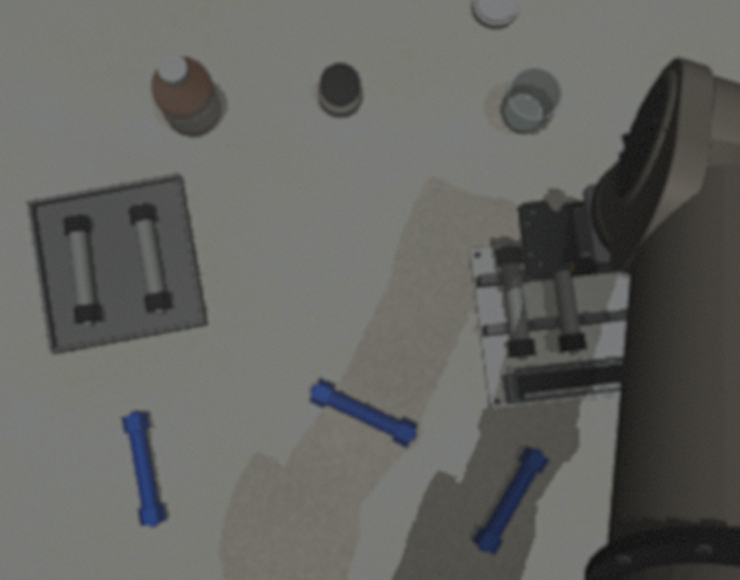

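View pics/s21.png

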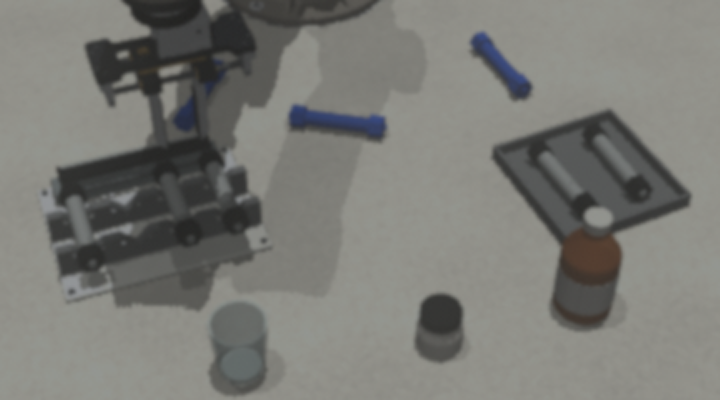

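All three fresh columns are seated. The bystanders and the used columns haven't moved. Now the bar: fingers shut, above its middle.

```bash
python3 -c "
from h import *
plan(.4268,-.3041,.29,7.94)"
```

```text
pos [ 0.552  -0.2447  0.3743] toolY [ 0.14  -0.99  -0.001] toolX [ 0.     0.001 -1.   ] q7 -1.15 open 0.0378 F [ 0.2 -0.1  0.7] t 30.70
shift [0.0842, 0.0414, 0.1323] turn [-3.1396, -0.0018, -0.0005] rows 2.6 lin 16.8 turn
shift [0.0842, 0.0414, 0.1323] turn [0.002, -0.0003, 0.0012] rows 2.6 lin 0.0 turn
```

```bash
python3 -m pendant '[[[0,0.02,0.06],[0.002,0,0],-1],[[0,0.0414,0.1323],[0.002,0,0],-1],[[0,0.0414,0.1323],[0.002,0,0],-1],[[0.05,0.0414,0.1323],[0.002,0,0],-1],[[0.0842,0.0414,0.1323],[0.002,0,0],-1],[[0.0842,0.0414,0.1323],[0.002,0,0],-1],[[0.0842,0.0414,0.1323],[0.002,0,0],-1]]' 20
python3 -c "
from h import *
f,_=grab('scene'); save('s22',f,(100,130,330,310),3.4)
f,_=grab('top'); save('t22',f,(370,190,520,310),5)
look('w22')
plan(.4268,-.3041,.247,7.94)"
```

```text
time: 31.58
position: [0.4275, -0.3039, 0.2909]
tcp_rot: [0.049, 0.706, 0.05, -0.705]
ft_force: [0.3, 0.2, 0.9]
opening: 0.0001
pos [ 0.4273 -0.3042  0.2913] toolY [ 0.138 -0.99   0.   ] toolX [ 0.002  0.    -1.   ] q7 -0.96 open 0.0004 F [-0.9  0.3  1. ] t 31.73
shift [0.0443, -0.0002, 0.0006] turn [-3.1414, 0.0001, -0.0031] rows 0.7 lin 16.8 turn
shift [0.0443, -0.0002, 0.0006] turn [0.0002, -0.002, -0.0001] rows 0.7 lin 0.0 turn
```

View pics/s22.png

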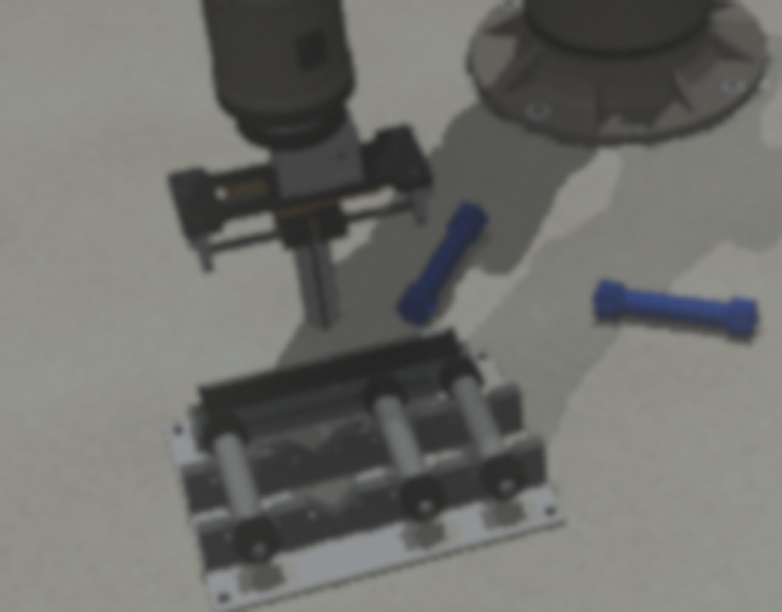

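View pics/w22.png

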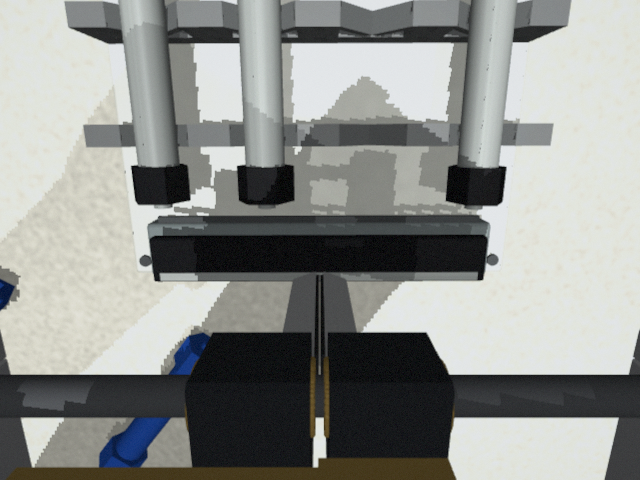

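```bash
python3 -c "
from h import *
c=np.load('/tmp/w22.npz')
for q in [(319,236),(319,273)]: print(loc(ray(c['K'],c['T'],q,.048)[:2]))
m,a=hexes('w22',(152,254),(486,255),.048); print(loc(m))
for A,B in [((142,53),(158,166)),]: m,a=hexes('w22',A,B,.056);print(loc(m))
"
```

```text
[-0.0875 -0.0005]
[-0.1105 -0.0005]
[ 0.43   -0.3042] ang 97.71 L 0.1982
[-0.0989 -0.0006]
[ 0.4978 -0.206 ] ang 10.08 L 0.0562
[-0.0181  0.0873]
```

Bar centre is confirmed 0.6 mm across from where the fingers will land. Pressing in steps.

```bash
python3 -m pendant '[[[0.03,0,0.0],[0,-0.002,0],-1],[[0.042,0,0],[0,-0.002,0],-1],[[0.046,0,0],[0,-0.002,0],-1],[[0.049,0,0],[0,-0.002,0],-1],[[0.051,0,0],[0,-0.002,0],-1],[[0.0525,0,0],[0,-0.002,0],-1],[[0.0525,0,0],[0,-0.002,0],-1],[[0.0525,0,0],[0,-0.002,0],-1]]'
python3 -c "
from h import *
f,_=grab('scene'); save('s23',f,(100,130,330,310),3.4)
plan(.4268,-.3041,.239,7.94)"
```

```text
time: 32.72
position: [0.4275, -0.3042, 0.2394]
tcp_rot: [0.049, 0.706, 0.049, -0.705]
ft_force: [-3.4, 2.2, 8.7]
opening: 0.0003
pos [ 0.4275 -0.3042  0.2394] toolY [ 0.138 -0.99   0.   ] toolX [ 0. -0. -1.] q7 -0.97 open 0.0004 F [-3.5  2.3  9.5] t 32.77
shift [0.0004, -0.0002, 0.0006] turn [-3.1415, 0.0004, -0.0004] rows 0.0 lin 16.8 turn
shift [0.0004, -0.0002, 0.0006] turn [0.0001, -0.0003, -0.0003] rows 0.0 lin 0.0 turn
```

View pics/s23.png

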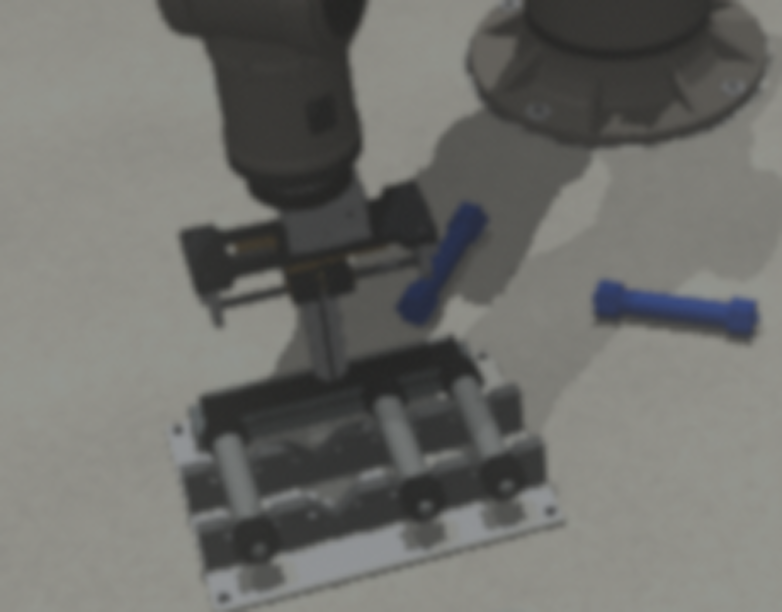

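The bar is down evenly, at about 9 N. I'll push 1 mm more against the stop, hold for a second, then rise.

```bash
python3 -m pendant '[[[0.001,0,0],[0,0,0],-1],[[0.0015,0,0],[0,0,0],-1],[[0.0015,0,0],[0,0,0],-1],[[0.0015,0,0],[0,0,0],-1],[[0.0015,0,0],[0,0,0],-1],[[0.0015,0,0],[0,0,0],-1],[[0.0015,0,0],[0,0,0],-1],[[0.0015,0,0],[0,0,0],-1],[[0.0015,0,0],[0,0,0],-1],[[0.0015,0,0],[0,0,0],-1]]'
python3 -m pendant '[[[-0.004,0,0],[0,0,0],-1],[[-0.01,0,0],[0,0,0],-1],[[-0.04,0,0],[0,0,0],-1],[[-0.1,0,0],[0,0,0],-1],[[-0.15,0,0],[0,0,0],-1],[[-0.15,0,0],[0,0,0],-1],[[-0.15,0,0],[0,0,0],-1]]'
python3 -c "
from h import *
f,_=grab('scene'); save('s24',f,(100,130,330,310),3.4)
f,_=grab('top'); save('t24',f,(150,100,520,390),2)
f,W=grab('wrist'); save('w24',f)
print(telemetry.sense()['ft_force'])"
```

```text
time: 34.02
position: [0.4275, -0.3042, 0.2391]
tcp_rot: [0.049, 0.706, 0.049, -0.705]
ft_force: [-8.3, 5.8, 23.2]
opening: 0.0003
time: 34.9
position: [0.4272, -0.3041, 0.389]
tcp_rot: [0.049, 0.706, 0.049, -0.705]
ft_force: [0.7, 0.6, -0.0]
opening: 0.0006
[ 0.11101182 -0.17059615 -0.13500215]
```

View pics/s24.png

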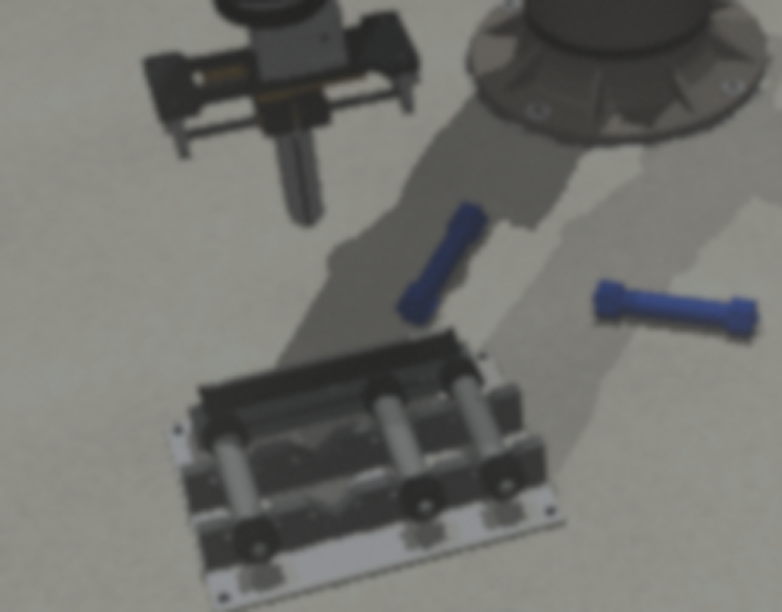

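View pics/w24.png

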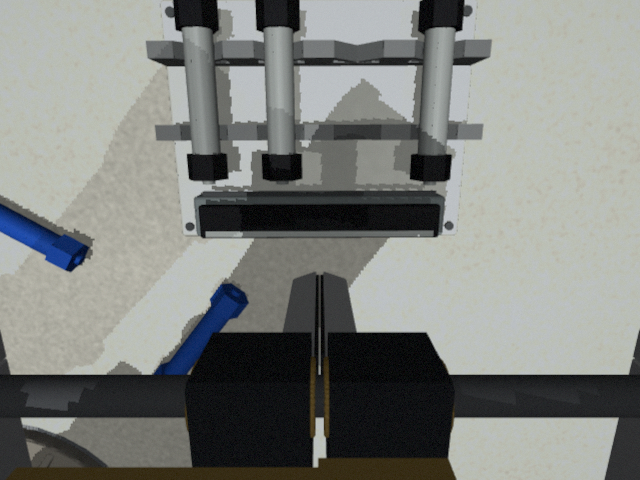

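View pics/t24.png

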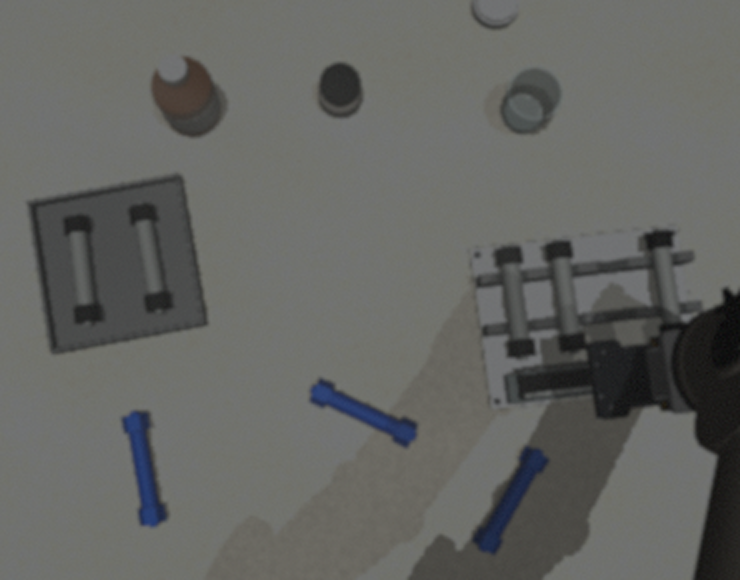

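The views show the bar back up and level, and the fresh columns in grooves 3, 2 and 0. Both used columns are in the tray, the bystanders have not moved, and the arm is clear. Handing in.

```bash
python3 -c "
from station import job_done
print(job_done())"
```

```text
the job is handed in; nothing more can be done
None
```

I finished the job and handed it in at about 35 s on the robot's clock; no verdict came back.

- **Used columns:** the two in grooves 1 and 3 now lie flat and released in the tray.
- **Fresh columns:** there were three steel ones, and they went into grooves 0, 2 and 3. The blue look-alikes were left alone. One fresh column had been knocked several centimetres aside, so I measured it again before gripping it.
- **Seating:** each column was pressed into its groove until I felt about 10–15 N of contact, then released. At that point the gripper height put each centre about 45 mm up. Wrist images put the columns in grooves 0 and 2 within 1 mm lengthwise and about 0.5° of the groove. The one in groove 3 I only checked by eye: its seated end lined up with the others.
- **Bar switch:** I pressed it within 1 mm of its middle, onto the hard stop (about 23 N with no further travel), and held it for over a second. It looked level in the image while down, and it came back up fully.

In the last images the bottle, beaker and jar stand where they were at the start, and the arm is clear with no contact force. The only check that disagreed was one oblique reading of the groove 0 column, which put it 4 mm off sideways. I put that down to the viewing angle, because a reading from straight above it gave −90.0 mm.

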